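Load the fusing kiln through its flap and lock it

TASK

Load the little fusing kiln for its next firing: first turn the lock collar on its roof from where it stands to the load mark (double line), then lay every glass nugget that is on the table on the sill and push it in through the flap until it drops into the chamber and the flap falls shut. When all are in, turn the collar back so that its bar points at the locked mark (single line). Leave the solder spool and the foil roll where they are.

Things in the scene. Friction and masses are not known exactly. Their poses are not given: they have to be found in the camera images.
- kiln: Small cold fusing kiln, fixed to the table: grey sheet-steel box 136 mm deep (its x), 130 mm wide (y), roof top 84 mm above the table. Origin on the table at the middle of the front face's foot; x points into the kiln (away from the robot), y to its left, z up. In the front face, behind the sill, an opening 48 mm wide, from 45 to 79 mm above the table, shut by the flap.
- sill_mid (a point): Centre of the sill's top surface: a level aluminium feeding lane in front of the flap, 45 mm above the table, from kiln x = -98 to -6 mm (92 mm long, this point at -52), 48 mm wide between two lips 6 mm high and 4 mm thick; open at the robot's end. Axes as the kiln's.
- sill_edge (a point): Centre of the sill's inner edge, on its top surface (kiln x = -6, y = 0, z = 45 mm), just before the flap. A nugget pushed over this edge tips and drops into the chamber. A finger pushing along the sill can go to about kiln x = 0, where it meets the flap's hinge; keep the gripper slim along the sill.
- chamber (a point): Centre of the chamber floor (kiln x = 68, y = 0, z = 6 mm), 39 mm lower than the sill; a slippery glazed chute under the flap leads down to it; chamber 124 mm deep, 118 mm wide, closed all round.
- collar_bar (a point): Centre of the collar's upright finger bar (pinch or push it): 10 mm thick (tangential), 30 mm long (radial, 29 to 59 mm off the axis), from 2 to 28 mm above the roof. This point is 46 mm from the axis, 15.5 mm above the roof; its x axis points from the bar to the axis. A flat latch nose reaches on to 72 mm radius, its top 16 mm above the roof.
- flap (a joint): Flap: thin steel plate 44 mm wide, 32 mm high, hinged along its top edge 79 mm above the table. 0 = hanging shut, grows (rad) to 1.3 as its foot is pushed inward; light (8 g), falls shut by itself. A small tab above the hinge is barred by the nose of the lock collar while the collar stands near its locked mark.
- flap_foot (a point): Middle of the flap's lower edge.
- collar (a joint): Lock collar on the roof, captive on a vertical hinge, angle in rad, counter-clockwise from above positive. 0 = locked mark (single white line on the roof at the front: the finger bar points straight at the sill, towards kiln -x). 1.35 = load mark (double white line at the kiln's right-hand side, nearly kiln -y). Stops at -0.35 and 1.65. It stays where it is left (friction about 0.06 N m).
- collar_axis (a point): Centre of the collar's axis on the roof's top surface (kiln x = 68, y = 0, z = 84 mm). The ring is 64 mm across and 12 mm high, round a fixed vent stub 37 mm across and 17 mm high.
- spool: Solder spool, 62x92x40 mm, standing on the waffle-grid board at the right; bystander; origin under its centre.
- foil: Roll of copper foil lying flat on the waffle-grid board at the right (board 13.5 mm high), 61x62x7 mm, bystander; origin under its centre.
- nugget_a_c (a point): Centre (half-way up, 5 mm above its flat back) of a flat-backed domed glass nugget, 26 mm across, 10 mm high, 15 g, loose on the table, dome up; widest 3 mm above its back and sloping in above that, so it is gripped with the fingertips right down at the table. May be absent (3 or 4 nuggets are there).
- nugget_b_c (a point): Centre (half-way up, 5 mm above its flat back) of a flat-backed domed glass nugget, 23 mm across, 10 mm high, 15 g, loose on the table, dome up; widest 3 mm above its back and sloping in above that, so it is gripped with the fingertips right down at the table. May be absent (3 or 4 nuggets are there).
- nugget_c_c (a point): Centre (half-way up, 5 mm above its flat back) of a flat-backed domed glass nugget, 23 mm across, 10 mm high, 15 g, loose on the table, dome up; widest 3 mm above its back and sloping in above that, so it is gripped with the fingertips right down at the table. May be absent (3 or 4 nuggets are there).
- nugget_d_c (a point): Centre (half-way up, 5 mm above its flat back) of a flat-backed domed glass nugget, 26 mm across, 10 mm high, 15 g, loose on the table, dome up; widest 3 mm above its back and sloping in above that, so it is gripped with the fingertips right down at the table. May be absent (3 or 4 nuggets are there).

How it is judged:
By the outcome, as a careful person would: the job done as asked, in the order asked, and still so for the second after the job is handed in, with the robot touching nothing.
Of nugget_a, nugget_b, nugget_c, nugget_d only 3 to 4 are there at a start; the rules pass over those that are not, and their reading is None.
At some moment in a run one of nugget_a, nugget_b, nugget_c, nugget_d may be knocked a few centimetres aside while the robot is not near it.
Once in a run the grip may slacken for a moment while it holds something.
It also fails if it takes over 210 s, if anything falls off the work surface, if the arm or the gripper's body presses on something with over 40 N, if the wrist force passes 120 N, or if a joint passes its speed limit or range.

ROBOT

A 6-joint arm with a two-finger parallel gripper is mounted at the origin on a cart in front of the work surface, level with it; the furniture and walls round the work are solid. World frame = base frame: x ahead of the robot, y to its left, z up, the work surface at z = 0. Lengths are in mm, angles in rad, forces in N, time in s.
With the tool pointing down it reaches from about 275 to 1000 mm from the base axis. Payload 8.4 kg.
Tool frame: the origin (TCP) lies at the very end of the fingers, on their centre line; the grasp point (between the pads) lies 19 mm behind it (r.pinch_z is the distance from the TCP to the grasp point, in mm); z points along the fingers, y is the line along which they close (so a half turn about z gives the same grasp; the last joint's range is limited). The gripper opens to 85 mm and grips with 20 to 120 N. Pads are 22 mm wide; open, the fingers measure 114 mm over their backs; the gripper's body (76 mm by 85 mm) begins 54 mm behind the grasp point. The pads swing forward as they close: fully open they stand 13 mm farther back than shut.
Start: joints at [1.115, 0.353, 1.633, -0, 1.155, -0.002], TCP at [273.989, 561.745, 231.281] pointing down, gripper open.
Joint ranges: [-2.63, 2.63], [-0.92, 2.1], [0.06, 2.66], [-1.3, 4.44], [0, 2.69], [-3.02, 3.02]. Speed limits (rad/s): [2.22, 2.22, 2.79, 3.14, 3.14, 3.14].

INTERFACE

Orientations are given as [roll, pitch, yaw] about the fixed x, y, z axes, in that order (R = Rz(yaw) Ry(pitch) Rx(roll)).
In Python, from rig import r gives the robot as it stands.
- The arm moves only by the tool carry_out, never from a script. Its argument "series" is a list of rows, each a list of 7 numbers: the turn, a rotation vector about the tool's x, y, z as a fraction of full scale, then the shift along the tool's x, y, z as a fraction of full scale, then the gripper command: -1 is fully open, 1 is shut, values between are in proportion. A call has 1 to 8 rows; each row is the pose to reach, as a shift and turn from the pose commanded when the call began, along the tool's axes at that moment, turning the shorter way round; what a row does not reach only later rows make up. Full scale, the value 1, is 0.25 m for a shift and pi rad for a turn. A row lasts 1/8 s, in which the tool goes at most 62.5 mm and 10.7 degrees, less where a joint would pass 70% of its speed; a pose out of reach is approached as far as the arm can. A call with a number of a shift or a turn outside -1 to 1 is refused whole. A call with a gripper value outside its range is refused whole. The fingers move at their own pace and stop on an object; "force" is the grip in N (left out, the last holds). Time passes only in rows, so rows that repeat a pose let the fingers close. It gives the time, the measured TCP pose, the force, the opening and the grip force at its end, in the units of the state.
- r.sense(): the state, without advancing time (a new reading comes with each control period).
- r.grab_frame(name): name is "side" or "top" or "wrist"; returns the picture (400x640x3 uint8, red, green, blue); there is no depth.
- r.get_calibration(name): a dict with "K" (3x3 intrinsics, pixels), "pose" (4x4, takes a point from camera to world coordinates). Camera axes: x right, y up, looking along -z (the intrinsics and any distortion apply to the point x, -y, -z); pixel columns grow to the right and rows downward; lengths in mm; the calibration is good to about 2 mm. A picture is of the moment at which its call begins: read the wrist's pose just before it. get_calibration takes no time and is no camera call; for the wrist camera it gives the pose at the moment of the call.
- r.sign_off(): hands the job in; it is judged then, once.
Trained networks look in the newest picture that a camera, given by its name, has taken for a name from the list of things; names that differ only in an ending like _2 or _b are one class to them, and where a whole thing is asked for, a point or a joint stands for the part that bears it (a point fixed in the world has none). Each returns a list of dicts, best first, with "score" (0 to 1); they miss things now and then, are a little off and sometimes report something else, mostly with a low value. They report only what shows in the picture. A call takes as long as a camera call.
- r.silhouettes(camera, label): "region" (400x640 bool, what is visible of it) and "position" ([row, column] in pixels, amid what is visible of it).
The state is a dict: "clock": time; "qpos": joint angles; "qvel": joint speeds; "joint_efforts": joint torques, N m; "eef_pos": TCP position; "tcp_rot": TCP orientation; "contact_force": force on the tool from outside, world axes, zero at the start; "wrist_torque": the same for the moment, N m; "opening": opening from 0.0 (shut) to 1.0 (fully open); "grasp_force": force on a finger pad.
Only numpy, scipy, OpenCV 4.12 (cv2) and the standard library are available. Lean on these libraries where they do the work, as an engineer would, in place of code of your own. Each camera call takes 0.05 s, during which the arm holds its last target. There are 200 camera calls.

## Working session

There is one attempt and no reset: what is moved stays moved. The work goes in short steps, Python scripts to look and compute and a tool call to move; the robot and the scene stay as the last step left them, time stands still between calls to the robot, and variables do not carry over. Pictures are saved under pics/ and viewed, at most 14 in all, crops included, and the job is handed in when it is done.

Besides the shell and the picture viewer there is one more tool, called after "Request:" as name(argument=value, ...) on one line, values as JSON. carry_out: Moves the arm, as the interface text tells. Its arguments: {"type":"object","properties":{"series":{"type":"array"},"force":{"type":"number"}},"required":["series"]}

```bash
ls; mkdir -p pics; cat > h.py <<'E'
import numpy as np, cv2
from rig import r
from scipy.spatial.transform import Rotation as R
def ray(cam,px,z,cal=None):
    c=cal or r.get_calibration(cam); K=np.array(c["K"]);P=np.array(c["pose"])
    u,v=px[1],px[0]
    d=np.array([(u-K[0,2])/K[0,0],-(v-K[1,2])/K[1,1],-1.])
    d=P[:3,:3]@d; o=P[:3,3]
    return o+d*(z-o[2])/d[2]
def proj(cam,X,cal=None):
    c=cal or r.get_calibration(cam); K=np.array(c["K"]);P=np.array(c["pose"])
    p=P[:3,:3].T@(np.array(X)-P[:3,3]); 
    return np.array([K[1,2]+K[1,1]*(-p[1])/(-p[2]),K[0,2]+K[0,0]*p[0]/(-p[2])])
def st():
    s=r.sense(); print({k:np.round(s[k],3).tolist() for k in ("clock","qpos","eef_pos","tcp_rot","contact_force","opening","grasp_force")}); return s
def save(cam,n):
    im=r.grab_frame(cam); cv2.imwrite(f"pics/{n}.png",im[:,:,::-1]); return im
E
python3 - <<'E'
from h import *
st()
for c in("top","side"):
    save(c,c+"0"); cal=r.get_calibration(c); print(c,np.round(cal["K"],1).tolist(),np.round(cal["pose"],3).tolist(),[k for k in cal])
    for l in("nugget_a_c","kiln","collar_bar","spool","foil"):
        for d in r.silhouettes(c,l):
            print(l,round(d["score"],2),np.round(d["position"]),d["region"].sum(),np.round(ray(c,d["position"],{"nugget_a_c":5,"kiln":84,"collar_bar":100}.get(l,15))))
E
```

```text
pics
{'clock': 0.0, 'qpos': [1.115, 0.354, 1.634, -0.0, 1.155, -0.002], 'eef_pos': [273.795, 561.306, 230.552], 'tcp_rot': [-3.14, 0.0, 2.688], 'contact_force': [-1.324, 0.226, -0.751], 'opening': 0.999, 'grasp_force': 0.0}
top [[474.1, 0.0, 315.8], [0.0, 474.1, 201.8], [0.0, 0.0, 1.0]] [[-0.007, 0.999, -0.051, 499.853], [-0.999, -0.005, 0.04, -143.926], [0.04, 0.052, 0.998, 981.087], [0.0, 0.0, 0.0, 1.0]] ['K', 'pose']
nugget_a_c 0.47 [266. 314.] 140 [ 418. -178.    5.]
kiln 0.94 [155. 228.] 6863 [636. -14.  84.]
collar_bar 0.94 [149. 230.] 800 [644. -20. 100.]
spool 0.87 [161. 395.] 876 [ 633. -346.   15.]
foil 0.97 [216. 381.] 538 [ 520. -317.   15.]
side [[418.3, 0.0, 317.9], [0.0, 418.3, 198.2], [0.0, 0.0, 1.0]] [[-0.977, 0.134, -0.164, 418.681], [-0.212, -0.598, 0.773, 487.464], [0.006, 0.79, 0.613, 614.131], [0.0, 0.0, 0.0, 1.0]] ['K', 'pose']
nugget_a_c 0.42 [239. 383.] 92 [ 418. -174.    5.]
kiln 0.69 [270. 261.] 8377 [612.  34.  84.]
collar_bar 0.6 [243. 250.] 870 [645. -10. 100.]
spool 0.65 [172. 302.] 565 [ 642. -366.   15.]
foil 0.65 [193. 350.] 330 [ 510. -303.   15.]
```

```bash
python3 - <<'E'
import cv2,numpy as np
t=cv2.imread("pics/top0.png");s=cv2.imread("pics/side0.png")
cv2.imwrite("pics/t_crop.png",cv2.resize(t[80:330,130:450],(768,600),interpolation=cv2.INTER_CUBIC))
E
```

```text
(no output)
```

View pics/t_crop.png

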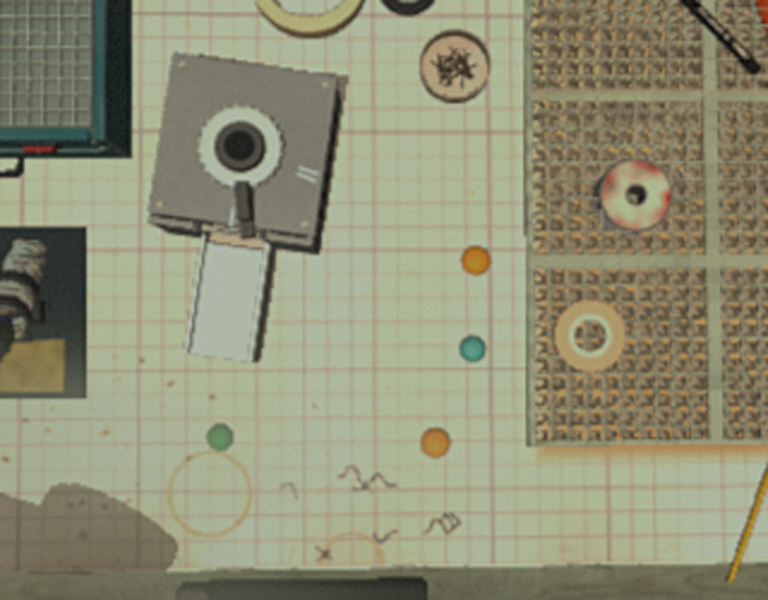

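View pics/side0.png

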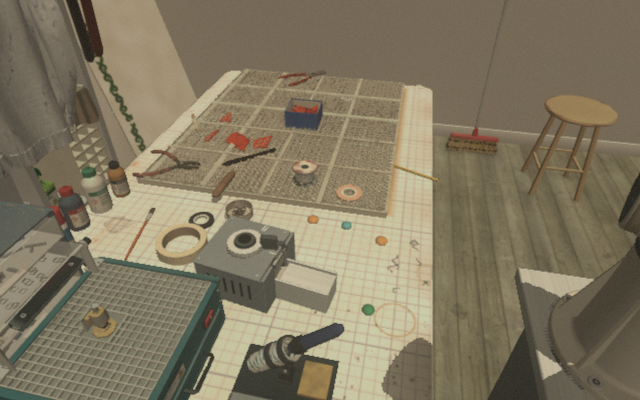

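Top crop (scale 2.4, offset col 130/row 80): four nuggets at crop (475,260), (472,348), (435,442), (220,436). The kiln has its sill towards the robot, and the collar bar points at about the front.

```bash
python3 - <<'E'
from h import *
from scipy.optimize import least_squares
f=lambda x,y:np.array([80+y/2.4,130+x/2.4])
for n,p in dict(o1=(475,260),teal=(472,348),o2=(435,442),green=(220,436)).items(): print(n,np.round(ray("top",f(*p),5),1))
pts=[((136,65,84),(175,53)),((0,65,84),(150,217)),((0,-65,84),(318,240)),((136,-65,84),(340,76)),((68,0,101),(240,146)),((-98,28,51),(188,350)),((-98,-28,51),(256,361))]
cal=r.get_calibration("top")
def w(p,k):
    c,s=np.cos(p[2]),np.sin(p[2]); return np.array([p[0]+c*k[0]-s*k[1],p[1]+s*k[0]+c*k[1],k[2]])
res=least_squares(lambda p:np.concatenate([proj("top",w(p,k),cal)-f(*q) for k,q in pts]),[560,-20,0],loss="soft_l1",x_scale=[1,1,.01])
print(res.x.round(3),res.fun.reshape(-1,2).round(1).tolist())
p=res.x
for n,q in dict(bar_tip=(247,232),bar_root=(243,185)).items():
    X=ray("top",f(*q),112); a=w(p,(68,0,84)); d=X-a; print(n,X.round(1),"ang",np.arctan2(d[1],d[0])-p[2]-np.pi, np.hypot(*d[:2]))
c=r.get_calibration("wrist");s=r.sense()
T=np.eye(4);T[:3,:3]=R.from_euler("xyz",s["tcp_rot"]).as_matrix();T[:3,3]=s["eef_pos"]
print(np.round(np.linalg.inv(T)@np.array(c["pose"]),3).tolist(),np.round(c["K"],1).tolist())
E
```

```text
o1 [ 577.8 -208.2    5. ]
teal [ 502.1 -205.     5. ]
o2 [ 422.1 -172.7    5. ]
green [429.    9.5   5. ]
[ 5.94125e+02 -1.25880e+01 -1.39000e-01] [[-0.6, 0.3], [1.7, 0.2], [1.4, -1.1], [-0.6, -0.4], [-1.1, 1.0], [0.5, -0.2], [-0.3, 0.1]]
bar_tip [591.3 -27.2 112. ] ang -6.070555230151194 70.36667212411243
bar_root [627.3 -24.1 112. ] ang -6.08369870312046 34.18426517849854
[[0.001, 0.957, 0.291, 73.815], [1.0, -0.001, -0.001, -0.506], [-0.001, 0.291, -0.957, -143.087], [0.0, 0.0, 0.0, 1.0]] [[291.5, 0.0, 320.2], [0.0, 291.5, 201.1], [0.0, 0.0, 1.0]]
```

```bash
cat >> h.py <<'E'
KP=[594.1,-12.6,-0.139]
def kw(k,p=None):
    p=p or KP; c,s=np.cos(p[2]),np.sin(p[2]); return np.array([p[0]+c*k[0]-s*k[1],p[1]+s*k[0]+c*k[1],k[2]])
def rows(*tg):
    "targets (x,y,z,yaw[,pitch-ahead]) -> rows from present pose"
    s=r.sense(); A=R.from_euler("xyz",s["tcp_rot"]); o=np.array(s["eef_pos"])
    for t in tg:
        B=R.from_euler("xyz",[np.pi,0,t[3]])
        v=(A.inv()*B).as_rotvec()/np.pi; d=A.inv().apply(np.array(t[:3])-o)/250
        n=max(np.abs(np.linalg.norm(v))*180/10.7,np.linalg.norm(d)*250/62.5)
        print(np.round(np.r_[v,d],3).tolist(),"rows>=",round(n,1))
E
python3 - <<'E'
from h import *
rows((610,-30,260,0.06))
E
```

```text
[0.0, 0.0, 0.836, -2.246, -1.538, -0.115] rows>= 14.1
```

Request:
carry_out(series=[[0,0,0.06,-0.2,-0.14,-0.02,-0.3],[0,0,0.42,-1,-0.7,-0.11,-0.3],[0,0,0.42,-1,-0.7,-0.11,-0.3],[0,0,0.42,-1,-0.7,-0.11,-0.3],[0,0,0.42,-1,-0.7,-0.11,-0.3],[0,0,0.42,-1,-0.7,-0.11,-0.3],[0,0,0.42,-1,-0.7,-0.11,-0.3],[0,0,0.42,-1,-0.7,-0.11,-0.3]])

```text
clock: 1.6
eef_pos: [422.1, 294.7, 258.9]
tcp_rot: [3.141, -0.0, 1.369]
contact_force: [-0.5, 0.7, 0.8]
opening: 0.648
grasp_force: 0.0
```

```bash
python3 - <<'E'
from h import *
st();rows((610,-30,260,0.06))
E
```

```text
{'clock': 1.6, 'qpos': [0.607, 0.153, 1.835, 0.0, 1.153, 0.809], 'eef_pos': [422.101, 294.674, 258.907], 'tcp_rot': [3.141, -0.0, 1.369], 'contact_force': [-0.523, 0.718, 0.778], 'opening': 0.648, 'grasp_force': 0.0}
[0.0, -0.0, 0.417, -1.122, 0.997, -0.004] rows>= 7.0
```

Request:
carry_out(series=[[0,0,0.417,-1,0.9,-0.004,-0.3],[0,0,0.417,-1,0.9,-0.004,-0.3],[0,0,0.417,-1,0.9,-0.004,-0.3],[0,0,0.417,-1,0.9,-0.004,-0.3],[0,0,0.417,-1,0.9,-0.004,-0.3],[0,0,0.417,-1,0.9,-0.004,-0.3],[0,0,0.417,-1,0.9,-0.004,-0.3],[0,0,0.417,-1,0.9,-0.004,-0.3]])

```text
clock: 2.6
eef_pos: [592.1, 4.6, 259.5]
tcp_rot: [-3.142, 0.0, 0.063]
contact_force: [0.3, -0.1, -0.2]
opening: 0.645
grasp_force: 0.0
```

```bash
python3 - <<'E'
from h import *
st();cal=r.get_calibration("wrist");save("wrist","w1")
import pickle;pickle.dump(cal,open("w1.pkl","wb"))
for l in("collar_bar","kiln"):
  for d in r.silhouettes("wrist",l): print(l,d["score"],d["position"],ray("wrist",d["position"],112,cal))
E
```

```text
{'clock': 2.6, 'qpos': [0.005, 0.277, 1.675, 0.0, 1.19, 1.513], 'eef_pos': [592.129, 4.634, 259.549], 'tcp_rot': [-3.142, 0.0, 0.063], 'contact_force': [0.297, -0.14, -0.248], 'opening': 0.645, 'grasp_force': 0.0}
collar_bar 0.71 [139.1, 346.7] [643.17343935 -18.60721932 112.        ]
collar_bar 0.44 [126.6, 335.0] [654.26712939  -6.24374686 112.        ]
kiln 0.91 [125.3, 338.0] [655.6669886  -9.0381862 112.       ]
```

View pics/w1.png

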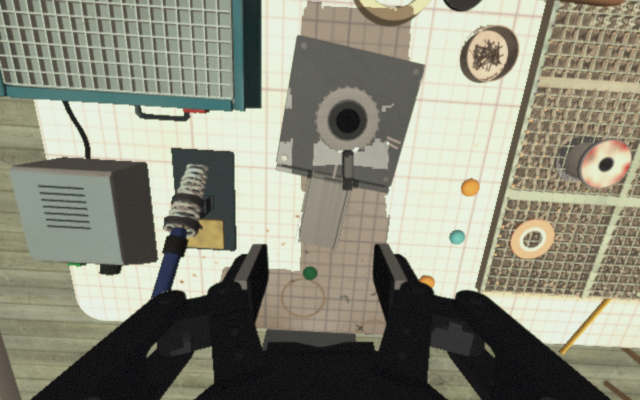

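Wrist view: kiln roof corners at about (301,37), (424,65), (387,188), (277,167), with the stub at (348,120). The bar runs from (347,152) to (348,188).

```bash
python3 - <<'E'
from h import *
import pickle
from scipy.optimize import least_squares
cal=pickle.load(open("w1.pkl","rb")); top=r.get_calibration("top")
W=[((136,65,84),(301,37)),((0,65,84),(277,167)),((0,-65,84),(387,188)),((136,-65,84),(424,65)),((68,0,101),(348,120)),((-98,28,51),(301,246)),((-98,-28,51),(334,249))]
T=[((136,65,84),(175,53)),((0,65,84),(150,217)),((0,-65,84),(318,240)),((136,-65,84),(340,76)),((68,0,101),(240,146)),((-98,28,51),(188,350)),((-98,-28,51),(256,361))]
fw=lambda p:np.concatenate([proj("wrist",kw(k,list(p)),cal)-np.array(q[::-1]) for k,q in W])
ft=lambda p:np.concatenate([proj("top",kw(k,list(p)),top)-[80+q[1]/2.4,130+q[0]/2.4] for k,q in T])
for f in(fw,ft,lambda p:np.r_[fw(p),ft(p)]):
    s=least_squares(f,[594,-12,-.14],loss="soft_l1",x_scale=[1,1,.01]);print(s.x.round(3),s.fun.round(1).tolist()[:14])
p=list(s.x)
for q in((348,188),(347,152)):
    X=ray("wrist",q[::-1],112,cal); a=kw((68,0,84),p); d=X-a; print(X.round(1),a.round(1),np.arctan2(d[1],d[0])-p[2]-np.pi+2*np.pi,np.hypot(*d[:2]))
E
```

```text
[ 5.9362e+02 -9.5750e+00 -1.4600e-01] [-2.8, -2.8, 2.3, -1.8, 5.0, 1.5, -0.3, 2.0, 0.1, 0.2, -3.8, -6.6, 1.3, 1.8]
[ 5.94125e+02 -1.25880e+01 -1.39000e-01] [-0.6, 0.3, 1.7, 0.2, 1.4, -1.1, -0.6, -0.4, -1.1, 1.0, 0.5, -0.2, -0.3, 0.1]
[ 5.93659e+02 -1.14270e+01 -1.40000e-01] [-2.4, -1.9, 2.8, -0.2, 4.8, 3.2, -0.9, 3.1, 0.1, 1.7, -3.5, -4.8, 1.3, 3.7]
[594.1 -24.4 112. ] [661.  -20.9  84. ] 0.1922962596058646 67.01105911271102
[630.7 -20.  112. ] [661.  -20.9  84. ] 6.39474576044279 30.32378222093631
```

```bash
sed -i 's/^KP=.*/KP=[594.0,-11.6,-0.14]/' h.py; python3 - <<'E'
from h import *
rows((616,-23,150,0.05),(616,-23,91,0.05))
E
```

```text
[-0.0, 0.0, 0.005, 0.089, 0.119, 0.439] rows>= 1.9
[-0.0, 0.0, 0.005, 0.089, 0.119, 0.675] rows>= 2.8
```

Request:
carry_out(series=[[0,0,0.005,0.089,0.119,0.2,-0.3],[0,0,0.005,0.089,0.119,0.44,-0.3],[0,0,0.005,0.089,0.119,0.44,-0.3],[0,0,0.005,0.089,0.119,0.56,-0.3],[0,0,0.005,0.089,0.119,0.675,-0.3],[0,0,0.005,0.089,0.119,0.675,1],[0,0,0.005,0.089,0.119,0.675,1],[0,0,0.005,0.089,0.119,0.675,1]], force=30)

```text
clock: 3.75
eef_pos: [617.4, -22.7, 93.5]
tcp_rot: [-3.14, -0.003, 0.043]
contact_force: [-2.0, 7.7, 6.1]
opening: 0.115
grasp_force: 28.8
```

```bash
python3 - <<'E'
from h import *
st();a=kw((68,0,0));print(a)
rows(*[(a[0]-45*np.cos(t-.14),a[1]-45*np.sin(t-.14),91,t-.14) for t in np.linspace(.19,1.35,8)[1:]])
E
```

```text
{'clock': 3.75, 'qpos': [-0.04, 0.496, 1.758, 0.002, 0.885, 1.486], 'eef_pos': [617.408, -22.671, 93.541], 'tcp_rot': [-3.14, -0.003, 0.043], 'contact_force': [-2.039, 7.73, 6.061], 'opening': 0.115, 'grasp_force': 28.829}
[661.33468774 -21.0889318    0.        ]
[-0.0, -0.001, -0.055, -0.002, 0.032, 0.01] rows>= 0.9
[-0.0, -0.001, -0.108, 0.006, 0.061, 0.01] rows>= 1.8
[-0.0, -0.001, -0.16, 0.018, 0.088, 0.01] rows>= 2.7
[-0.0, -0.001, -0.213, 0.035, 0.113, 0.01] rows>= 3.6
[0.0, -0.001, -0.266, 0.055, 0.135, 0.01] rows>= 4.5
[0.0, -0.001, -0.319, 0.079, 0.153, 0.01] rows>= 5.4
[0.0, -0.001, -0.371, 0.105, 0.167, 0.01] rows>= 6.2
```

Request:
carry_out(series=[[0,0,-0.055,-0.002,0.032,0,1],[0,0,-0.108,0.006,0.061,0,1],[0,0,-0.16,0.018,0.088,0,1],[0,0,-0.213,0.035,0.113,0,1],[0,0,-0.266,0.055,0.135,0,1],[0,0,-0.319,0.079,0.153,0,1],[0,0,-0.371,0.105,0.167,0,1],[0,0,-0.371,0.105,0.167,0,1]])

```text
clock: 4.75
eef_pos: [645.8, -59.5, 93.3]
tcp_rot: [3.141, -0.007, 1.21]
contact_force: [1.2, 23.7, 5.6]
opening: 0.108
grasp_force: 31.1
```

```bash
python3 - <<'E'
from h import *
st();a=kw((68,0,0)); t=1.35
rows((a[0]-45*np.cos(t-.14),a[1]-45*np.sin(t-.14),91,t-.14))
E
```

```text
{'clock': 4.75, 'qpos': [-0.098, 0.536, 1.686, 0.008, 0.917, 0.258], 'eef_pos': [645.812, -59.451, 93.302], 'tcp_rot': [3.141, -0.007, 1.21], 'contact_force': [1.179, 23.659, 5.645], 'opening': 0.108, 'grasp_force': 31.081}
[0.0, -0.002, 0.0, -0.015, 0.004, 0.009] rows>= 0.1
```

Request:
carry_out(series=[[0,0,0,0,0,0,-0.3],[0,0,0,0,0,0,-0.3],[0,0,0,0,0,0,-0.3],[0,0,0,0,0,-0.2,-0.3],[0,0,0,0,0,-0.4,-0.3],[0,0,0,0,0,-0.6,-0.3],[0,0,0,0,0,-0.6,-0.3]])

```text
clock: 5.62
eef_pos: [646.5, -65.0, 246.1]
tcp_rot: [3.134, -0.002, 1.208]
contact_force: [-0.1, -0.7, -0.0]
opening: 0.653
grasp_force: 0.0
```

```bash
python3 - <<'E'
from h import *
st();rows((500,-60,243,1.43),(429,9.5,243,1.43))
save("wrist","w2")
E
```

```text
{'clock': 5.625, 'qpos': [-0.102, 0.374, 1.568, -0.0, 1.191, 0.261], 'eef_pos': [646.53, -64.976, 246.089], 'tcp_rot': [3.134, -0.002, 1.208], 'contact_force': [-0.062, -0.742, -0.019], 'opening': 0.653, 'grasp_force': 0.0}
[0.003, -0.0, -0.071, -0.19, -0.555, 0.008] rows>= 2.3
[0.003, -0.0, -0.071, -0.031, -0.919, 0.005] rows>= 3.7
```

View pics/w2.png

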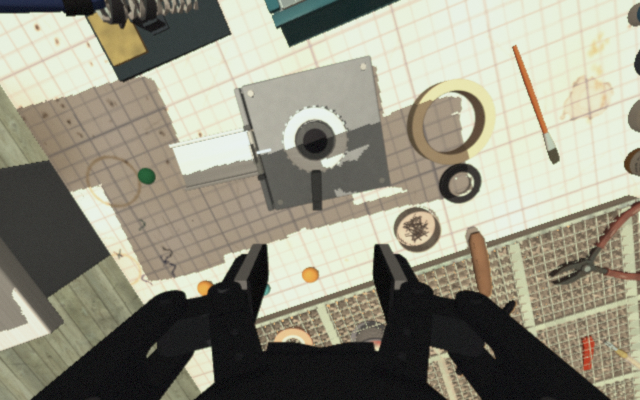

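The bar now stands at the kiln's right side: stub at (315,140), bar tip at (317,208). The double line is hidden beneath it. I'll go to the green nugget next.

Request:
carry_out(series=[[0.003,0,-0.071,-0.03,-0.25,0.05,-0.3],[0.003,0,-0.071,-0.03,-0.5,0.1,-0.3],[0.003,0,-0.071,-0.03,-0.75,0.2,-0.3],[0.003,0,-0.071,-0.031,-0.919,0.4,-0.3],[0.003,0,-0.071,-0.031,-0.919,0.4,-0.3],[0.003,0,-0.071,-0.031,-0.919,0.4,-0.3]])

```text
clock: 6.42
eef_pos: [426.0, 9.9, 140.4]
tcp_rot: [-3.131, -0.001, 1.431]
contact_force: [0.4, 0.3, 1.6]
opening: 0.653
grasp_force: 0.0
```

```bash
cat >> h.py <<'E'
def nug():
    "all nuggets seen by colour in wrist and by net, world xy at z=5"
    cal=r.get_calibration("wrist"); im=r.grab_frame("wrist"); h=cv2.cvtColor(im,cv2.COLOR_RGB2HSV)
    for d in r.silhouettes("wrist","nugget_a_c"):
        p=d["position"]; print("net",round(d["score"],2),np.round(p),d["region"].sum(),ray("wrist",p,4,cal).round(1),h[int(p[0]),int(p[1])])
    return im
E
python3 - <<'E'
from h import *
s=st();im=nug();cv2.imwrite("pics/w3.png",im[:,:,::-1])
# bar angle from w2
T=R.from_euler("xyz",[3.134,-.002,1.208]).as_matrix()
C=r.get_calibration("wrist");A=np.eye(4);A[:3,:3]=R.from_euler("xyz",s["tcp_rot"]).as_matrix();A[:3,3]=s["eef_pos"]
B=np.eye(4);B[:3,:3]=T;B[:3,3]=[646.5,-65,246.1]
c2=dict(K=C["K"],pose=B@np.linalg.inv(A)@np.array(C["pose"]))
a=ray("wrist",(140,315),101,c2)
for q in((208,317),(172,316)):
    X=ray("wrist",q,112,c2);d=X-a;print(a.round(1),X.round(1),(np.arctan2(d[1],d[0])+.14+np.pi)%(2*np.pi),np.hypot(*d[:2]))
rows((429,9.5,20,1.43))
E
```

```text
{'clock': 6.425, 'qpos': [0.018, 0.173, 2.12, 0.003, 0.859, 0.155], 'eef_pos': [426.045, 9.933, 140.36], 'tcp_rot': [-3.131, -0.001, 1.431], 'contact_force': [0.372, 0.327, 1.603], 'opening': 0.653, 'grasp_force': 0.0}
net 0.77 [338. 340.] 198 [ 423.  -169.7    4. ] [ 20 164 230]
[662.9 -19.3 101. ] [641.  -81.9 112. ] 1.375122320331628 66.24048562960918
[662.9 -19.3 101. ] [653.2 -47.2 112. ] 1.3789819145157347 29.526832280621658
[-0.002, -0.0, 0.0, -0.001, 0.007, 0.486] rows>= 1.9
```

View pics/w3.png

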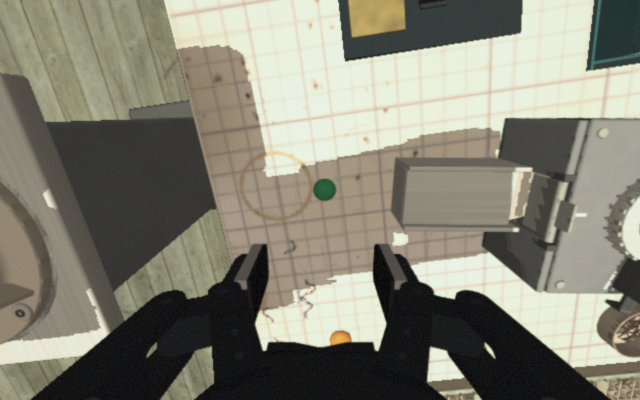

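Green nugget at (324,190). The sill's front end is at col ~400, rows 160–226, and its kiln end at col ~530. The net missed the green one, so I'll use the pixel.

```bash
cat >> h.py <<'E'
def seg(im,px,cal,z=4,tol=8):
    "flood fill at px=(row,col), world centre"
    m=np.zeros((402,642),np.uint8); h=cv2.cvtColor(im,cv2.COLOR_RGB2HSV).copy()
    cv2.floodFill(h,m,(int(px[1]),int(px[0])),0,(6,60,60),(6,60,60),4|cv2.FLOODFILL_FIXED_RANGE|cv2.FLOODFILL_MASK_ONLY)
    ys,xs=np.nonzero(m[1:-1,1:-1]); c=(ys.mean(),xs.mean()); X=ray("wrist",c,z,cal)
    print("seg",len(ys),np.round(c,1),"w,h px",np.ptp(xs),np.ptp(ys),X.round(1)); return X
E
python3 - <<'E'
from h import *
cal=r.get_calibration("wrist"); im=cv2.imread("pics/w3.png")[:,:,::-1].copy()
X=seg(im,(190,324),cal)
for q in((160,404),(226,398),(163,528),(232,520)): print(ray("wrist",q,51,cal).round(1))
print([kw(k).round(1).tolist() for k in((-98,28,51),(-98,-28,51),(-6,28,51),(-6,-28,51))])
rows((X[0],X[1],30,1.43),(X[0],X[1],1.5,1.43))
E
```

```text
seg 339 [189.3 324.1] w,h px 20 20 [431.6  10.1   4. ]
[499.7  37.5  51. ]
[491.5 -18.6  51. ]
[597.8  21.6  51. ]
[594.9 -38.3  51. ]
[[500.9, 29.8, 51.0], [493.1, -25.7, 51.0], [592.0, 17.0, 51.0], [584.2, -38.5, 51.0]]
[-0.002, -0.0, 0.0, 0.003, 0.016, 0.446] rows>= 1.8
[-0.002, -0.0, 0.0, 0.003, 0.017, 0.56] rows>= 2.2
```

Request:
carry_out(series=[[-0.002,0,0,0.003,0.017,0.2,-0.3],[-0.002,0,0,0.003,0.017,0.4,-0.2],[-0.002,0,0,0.003,0.017,0.5,-0.2],[-0.002,0,0,0.003,0.017,0.56,-0.2],[-0.002,0,0,0.003,0.017,0.56,-0.2]])

```text
clock: 7.15
eef_pos: [430.2, 10.3, 0.7]
tcp_rot: [-3.138, -0.001, 1.431]
contact_force: [0.0, 0.7, -0.2]
opening: 0.601
grasp_force: 0.0
```

Request:
carry_out(series=[[0,0,0,0,0,0,1],[0,0,0,0,0,0,1],[0,0,0,0,0,0,1],[0,0,0,0,0,0,1]], force=25)

```text
clock: 7.65
eef_pos: [430.6, 10.5, 2.1]
tcp_rot: [-3.141, -0.001, 1.431]
contact_force: [-0.1, -0.3, 6.5]
opening: 0.23
grasp_force: 24.3
```

Request:
carry_out(series=[[0,0,0,0,0,-0.1,1],[0,0,0,0,0,-0.25,1],[0,0,0,0,0,-0.45,1],[0,0,0,0,0,-0.45,1]])

```text
clock: 8.15
eef_pos: [432.5, 10.4, 117.3]
tcp_rot: [3.137, -0.002, 1.431]
contact_force: [1.1, 0.0, -0.5]
opening: 0.232
grasp_force: 24.5
```

```bash
python3 - <<'E'
from h import *
st();im=save("wrist","w4");cv2.imwrite("pics/w4c.png",cv2.resize(im[100:400,200:600,::-1],(800,600)))
import pickle;pickle.dump(r.get_calibration("wrist"),open("w4.pkl","wb"))
c=kw((-60,0,0));print(c);rows((c[0],c[1],80,1.43))
E
```

```text
{'clock': 8.15, 'qpos': [0.019, 0.214, 2.137, 0.002, 0.786, 0.157], 'eef_pos': [432.515, 10.389, 117.275], 'tcp_rot': [3.137, -0.002, 1.431], 'contact_force': [1.059, 0.027, -0.452], 'opening': 0.232, 'grasp_force': 24.481}
[534.58704023  -3.22741312   0.        ]
[0.001, -0.001, 0.0, 0.003, 0.417, 0.143] rows>= 1.8
```

View pics/w4c.png

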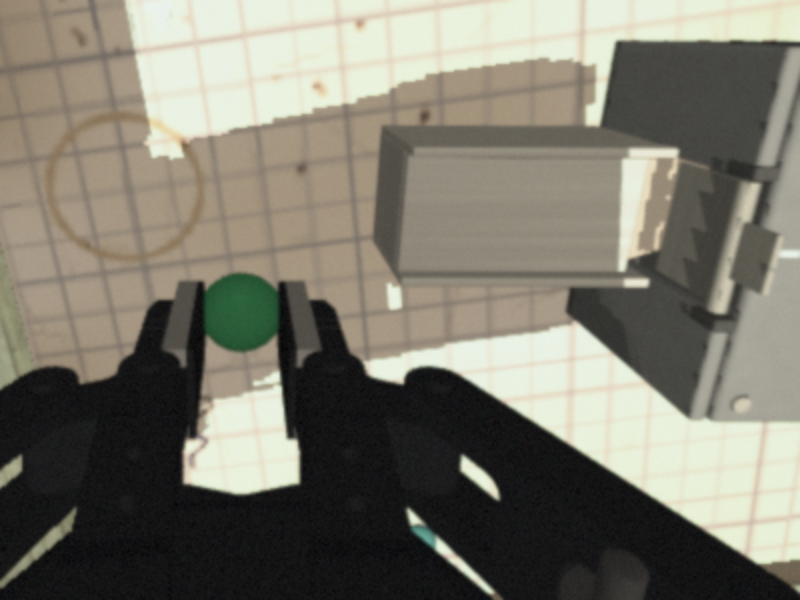

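```bash
python3 - <<'E'
from h import *
import pickle
cal=pickle.load(open("w4.pkl","rb"))
for n,q in dict(Lf=(411,151),Rf=(402,279),Lk=(678,152),Rk=(648,283)).items():
    X=ray("wrist",(100+q[1]/2,200+q[0]/2),51,cal); c,s=np.cos(.14),np.sin(.14); d=X-kw((0,0,0)); print(n,X.round(1),"kiln",(c*d[0]-s*d[1]).round(1),(s*d[0]+c*d[1]).round(1))
X=ray("wrist",(256,320.5),117,cal);print("nug",X)
E
```

```text
Lf [497.3  31.6  51. ] kiln -101.8 29.3
Rf [491.1 -18.6  51. ] kiln -100.9 -21.2
Lk [593.4  17.8  51. ] kiln -4.7 29.0
Rk [585.8 -33.5  51. ] kiln -5.0 -22.8
nug [431.92950696  10.06740671 117.        ]
```

```bash
sed -i 's/^KP=.*/KP=[593.5,-9.0,-0.14]/' h.py; python3 - <<'E'
from h import *
c=kw((-60,0,0));print(c);rows((c[0],c[1],117,1.43),(c[0],c[1],47.5,1.43))
E
```

```text
[534.08704023  -0.62741312   0.        ]
[0.001, -0.001, 0.0, 0.014, 0.413, -0.005] rows>= 1.7
[0.001, -0.001, 0.0, 0.013, 0.413, 0.273] rows>= 2.0
```

Request:
carry_out(series=[[0.001,-0.001,0,0.014,0.2,0,1],[0.001,-0.001,0,0.014,0.413,0,1],[0.001,-0.001,0,0.014,0.413,0,1],[0.001,-0.001,0,0.014,0.413,0.2,1],[0.001,-0.001,0,0.014,0.413,0.2,1],[0.001,-0.001,0,0.014,0.413,0.2,1]])

```text
clock: 8.95
eef_pos: [531.8, -0.4, 63.6]
tcp_rot: [-3.134, 0.002, 1.431]
contact_force: [0.7, 0.5, -0.4]
opening: 0.229
grasp_force: 24.6
```

```bash
python3 - <<'E'
from h import *
st()
c=kw((-60,0,0));rows((c[0],c[1],47,1.43))
E
```

```text
{'clock': 8.95, 'qpos': [-0.003, 0.438, 1.955, -0.002, 0.756, 0.138], 'eef_pos': [531.772, -0.433, 63.569], 'tcp_rot': [-3.134, 0.002, 1.431], 'contact_force': [0.714, 0.473, -0.424], 'opening': 0.229, 'grasp_force': 24.634}
[-0.002, 0.001, 0.0, 0.001, 0.01, 0.066] rows>= 0.3
```

Request:
carry_out(series=[[-0.001,0,0,0,0.005,0.04,1],[-0.001,0,0,0,0.005,0.064,1],[-0.001,0,0,0,0.005,0.066,1],[-0.001,0,0,0,0.005,0.066,0.1],[-0.001,0,0,0,0.005,0.066,0.1],[-0.001,0,0,0,0.005,0.066,0.1]])

```text
clock: 9.7
eef_pos: [533.5, -0.7, 46.7]
tcp_rot: [-3.138, 0.002, 1.431]
contact_force: [-0.1, -0.6, 0.5]
opening: 0.452
grasp_force: 0.0
```

Request:
carry_out(series=[[0,0,0,0,0,-0.06,0.1],[0,0,0,0,0,-0.14,0.1],[0,0,0,0,-0.2,-0.22,0.1],[0,0,0,0,-0.2,-0.22,0.6],[0,0,0,0,-0.2,-0.22,1]])

```text
clock: 10.32
eef_pos: [485.2, 6.3, 102.8]
tcp_rot: [-3.141, 0.002, 1.431]
contact_force: [-0.3, -0.5, 1.0]
opening: 0.031
grasp_force: 0.0
```

```bash
python3 - <<'E'
from h import *
st();im=save("wrist","w5");cv2.imwrite("pics/w5c.png",cv2.resize(im[100:400,200:600,::-1],(800,600)))
c=kw((-96,0,0));print(c);rows((c[0],c[1],100,-.14),(c[0],c[1],48,-.14))
E
```

```text
{'clock': 10.325, 'qpos': [0.011, 0.313, 2.037, -0.002, 0.793, 0.152], 'eef_pos': [485.166, 6.34, 102.782], 'tcp_rot': [-3.141, 0.002, 1.431], 'contact_force': [-0.339, -0.469, 0.971], 'opening': 0.031, 'grasp_force': 0.0}
[498.43926436   4.39613901   0.        ]
[0.0, 0.001, 0.5, -0.0, 0.053, 0.01] rows>= 8.4
[0.0, 0.001, 0.5, 0.0, 0.053, 0.218] rows>= 8.4
```

View pics/w5c.png

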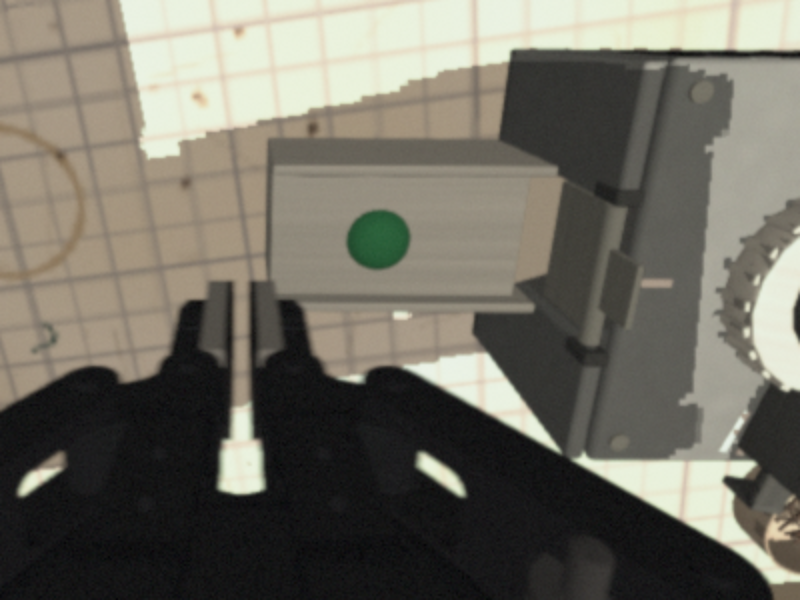

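The green nugget lies on the sill, centred in the lane. Next: rotate with fingers shut, lower behind it and push.

Request:
carry_out(series=[[0,0,0.5,0,0.053,0,1],[0,0,0.5,0,0.053,0,1],[0,0,0.5,0,0.053,0,1],[0,0,0.5,0,0.053,0,1],[0,0,0.5,0,0.053,0,1],[0,0,0.5,0,0.053,0,1],[0,0,0.5,0,0.053,0,1],[0,0,0.5,0,0.053,0.05,1]])

```text
clock: 11.38
eef_pos: [499.0, 4.4, 89.5]
tcp_rot: [3.14, 0.001, -0.075]
contact_force: [-0.1, 0.2, 0.1]
opening: -0.004
grasp_force: 0.0
```

```bash
python3 - <<'E'
from h import *
st()
rows(*[(*kw((x,0,48))[:2],z,-.14) for x,z in((-96,60),(-96,48),(-30,48),(-11,48))])
E
```

```text
{'clock': 11.375, 'qpos': [0.007, 0.353, 2.016, -0.002, 0.774, 1.655], 'eef_pos': [498.961, 4.355, 89.496], 'tcp_rot': [3.14, 0.001, -0.075], 'contact_force': [-0.082, 0.181, 0.107], 'opening': -0.004, 'grasp_force': 0.0}
[0.001, 0.0, 0.021, -0.002, -0.0, 0.118] rows>= 0.5
[0.001, 0.0, 0.021, -0.002, -0.0, 0.166] rows>= 0.7
[0.001, 0.0, 0.021, 0.262, 0.017, 0.166] rows>= 1.2
[0.001, 0.0, 0.021, 0.337, 0.022, 0.166] rows>= 1.5
```

Request:
carry_out(series=[[0,0,0.021,0,0,0.166,1],[0,0,0.021,0,0,0.166,1],[0,0,0.021,0.06,0.004,0.166,1],[0,0,0.021,0.13,0.008,0.166,1],[0,0,0.021,0.2,0.013,0.166,1],[0,0,0.021,0.26,0.017,0.166,1],[0,0,0.021,0.3,0.019,0.166,1],[0,0,0.021,0.337,0.022,0.166,1]])

```text
clock: 12.38
eef_pos: [581.4, -7.0, 47.5]
tcp_rot: [3.139, 0.003, -0.135]
contact_force: [-2.2, -0.5, 0.0]
opening: -0.004
grasp_force: 0.0
```

```bash
python3 - <<'E'
from h import *
st();cal=r.get_calibration("wrist");im=save("wrist","w6");cv2.imwrite("pics/w6c.png",cv2.resize(im[0:400,140:500,::-1],(540,600)))
rows((*kw((-11,0,0))[:2],48,-.14),(*kw((-100,0,0))[:2],48,-.14))
E
```

```text
{'clock': 12.375, 'qpos': [-0.014, 0.52, 1.856, -0.002, 0.769, 1.694], 'eef_pos': [581.426, -6.964, 47.515], 'tcp_rot': [3.139, 0.003, -0.135], 'contact_force': [-2.215, -0.547, 0.039], 'opening': -0.004, 'grasp_force': 0.0}
[0.001, 0.002, 0.002, 0.008, 0.001, -0.003] rows>= 0.0
[0.001, 0.002, 0.002, -0.348, -0.001, -0.001] rows>= 1.4
```

View pics/w6c.png

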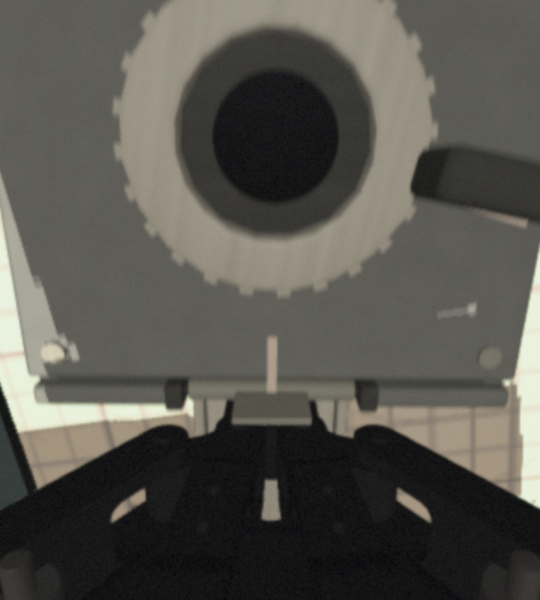

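The view is well centred on the single line, with the fingers at the flap and the tab just in front. I'll push slightly more, then withdraw.

Request:
carry_out(series=[[0,0,0,0.012,0,0,1],[0,0,0,0.02,0,0,1],[0,0,0,0.02,0,0,1],[0,0,0,-0.15,0,0,1],[0,0,0,-0.35,0,0,1],[0,0,0,-0.4,0,-0.2,1],[0,0,0,-0.4,0,-0.3,0.2]])

```text
clock: 13.3
eef_pos: [481.5, 6.8, 124.6]
tcp_rot: [3.14, 0.002, -0.134]
contact_force: [0.8, -0.1, 0.1]
opening: 0.203
grasp_force: 0.0
```

```bash
python3 - <<'E'
from h import *
st();cal=r.get_calibration("wrist");im=save("wrist","w7");cv2.imwrite("pics/w7c.png",cv2.resize(im[0:300,140:540,::-1],(800,600)))
X=(423,-171)
rows((*X,125,1.43))
E
```

```text
{'clock': 13.3, 'qpos': [0.012, 0.273, 2.029, -0.002, 0.842, 1.719], 'eef_pos': [481.469, 6.844, 124.619], 'tcp_rot': [3.14, 0.002, -0.134], 'contact_force': [0.789, -0.119, 0.066], 'opening': 0.203, 'grasp_force': 0.0}
[0.001, -0.0, -0.498, -0.145, 0.737, 0.009] rows>= 8.4
```

View pics/w7c.png

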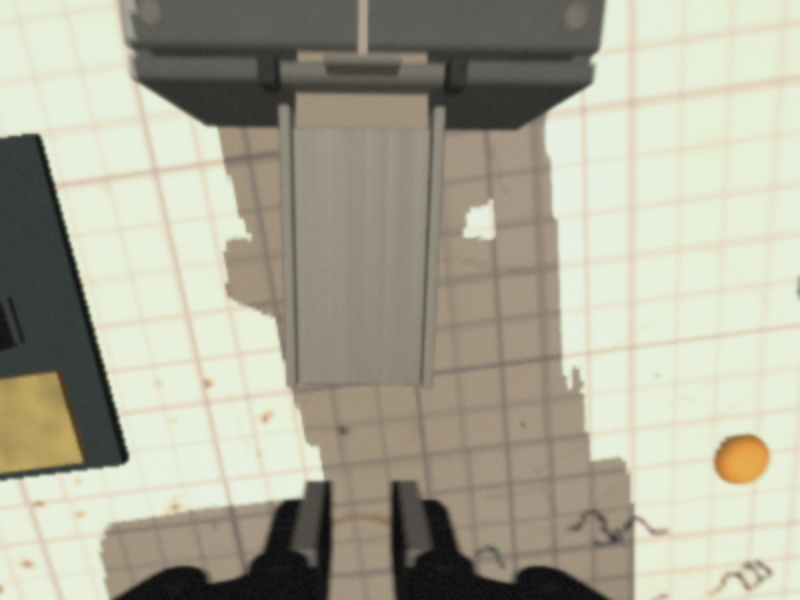

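The sill is empty and the flap hangs shut. Orange nugget o2 shows at crop (742,458).

Request:
carry_out(series=[[0,0,-0.498,-0.145,0.737,0,-0.2],[0,0,-0.498,-0.145,0.737,0,-0.2],[0,0,-0.498,-0.145,0.737,0,-0.2],[0,0,-0.498,-0.145,0.737,0,-0.2],[0,0,-0.498,-0.145,0.737,0,-0.2],[0,0,-0.498,-0.145,0.737,0,-0.2],[0,0,-0.498,-0.145,0.737,0,-0.2],[0,0,-0.498,-0.145,0.737,0,-0.2]])

```text
clock: 14.35
eef_pos: [421.4, -171.2, 123.2]
tcp_rot: [-3.139, 0.003, 1.293]
contact_force: [-0.2, -0.2, -0.6]
opening: 0.6
grasp_force: 0.0
```

```bash
cat >> h.py <<'E'
def find(near):
    "orange/teal/green blobs on table in wrist view by colour -> nearest to `near`"
    cal=r.get_calibration("wrist"); im=r.grab_frame("wrist"); h=cv2.cvtColor(im,cv2.COLOR_RGB2HSV)
    m=((h[...,1]>110)&(h[...,2]>50)).astype(np.uint8); n,l,s,c=cv2.connectedComponentsWithStats(m)
    L=[(np.hypot(*(ray("wrist",c[i][::-1],4,cal)[:2]-near)),ray("wrist",c[i][::-1],4,cal).round(1),s[i].tolist(),h[int(c[i][1]),int(c[i][0])]) for i in range(1,n) if s[i,4]>120]
    L.sort(key=lambda a:a[0])
    for a in L[:4]: print("blob",a)
    return L[0][1],im
E
python3 - <<'E'
from h import *
st();X,im=find((423,-171))
rows((*X[:2],30,1.43),(*X[:2],1.5,1.43))
E
```

```text
{'clock': 14.35, 'qpos': [-0.387, 0.239, 2.083, -0.004, 0.822, -0.107], 'eef_pos': [421.442, -171.157, 123.186], 'tcp_rot': [-3.139, 0.003, 1.293], 'contact_force': [-0.156, -0.218, -0.62], 'opening': 0.6, 'grasp_force': 0.0}
blob (np.float64(0.9508976666840852), array([ 422.6, -171.9,    4. ]), [308, 183, 27, 25, 548], array([ 16, 174, 148], dtype=uint8))
blob (np.float64(159.7918754600528), array([ 579.1, -205.4,    4. ]), [481, 172, 28, 25, 543], array([ 15, 176, 149], dtype=uint8))
[-0.001, 0.001, -0.041, -0.001, 0.006, 0.373] rows>= 1.5
[-0.001, 0.001, -0.041, -0.0, 0.006, 0.487] rows>= 1.9
```

Request:
carry_out(series=[[0,0,-0.041,0,0.006,0.2,-0.2],[0,0,-0.041,0,0.006,0.36,-0.2],[0,0,-0.041,0,0.006,0.44,-0.2],[0,0,-0.041,0,0.006,0.485,-0.2],[0,0,-0.041,0,0.006,0.485,0.2],[0,0,-0.041,0,0.006,0.485,1],[0,0,-0.041,0,0.006,0.485,1],[0,0,-0.041,0,0.006,0.485,1]])

```text
clock: 15.4
eef_pos: [422.8, -171.8, 2.7]
tcp_rot: [-3.14, 0.002, 1.416]
contact_force: [-0.5, 0.8, 2.8]
opening: 0.263
grasp_force: 24.8
```

Request:
carry_out(series=[[0,0,0,0,0,-0.1,1],[0,0,0,0,0,-0.3,1],[0,0,0,0,0,-0.48,1],[0,0,0,0,0,-0.48,1]])

```text
clock: 15.9
eef_pos: [425.1, -172.4, 125.4]
tcp_rot: [3.138, 0.004, 1.416]
contact_force: [-0.1, 0.7, -0.8]
opening: 0.267
grasp_force: 24.6
```

```bash
python3 - <<'E'
from h import *
st();im=save("wrist","w8");seg(im,(240,320),r.get_calibration("wrist"),z=120)
c=kw((-60,0,0));rows((*c[:2],110,1.43),(*c[:2],60,1.43))
E
```

```text
{'clock': 15.9, 'qpos': [-0.386, 0.237, 2.079, -0.004, 0.821, -0.229], 'eef_pos': [425.057, -172.377, 125.378], 'tcp_rot': [3.138, 0.004, 1.416], 'contact_force': [-0.109, 0.673, -0.836], 'opening': 0.267, 'grasp_force': 24.586}
seg 1505 [255.9 320.3] w,h px 42 42 [ 424.  -174.7  120. ]
[0.0, 0.001, -0.005, 0.745, 0.33, 0.052] rows>= 3.3
[0.0, 0.001, -0.005, 0.746, 0.33, 0.252] rows>= 3.4
```

Request:
carry_out(series=[[0,0,-0.005,0.2,0.09,0,1],[0,0,-0.005,0.42,0.19,0,1],[0,0,-0.005,0.64,0.28,0.02,1],[0,0,-0.005,0.745,0.33,0.05,1],[0,0,-0.005,0.745,0.33,0.05,1],[0,0,-0.005,0.745,0.33,0.2,1],[0,0,-0.005,0.745,0.33,0.25,1],[0,0,-0.005,0.745,0.33,0.25,1]])

```text
clock: 16.95
eef_pos: [531.5, -0.9, 58.0]
tcp_rot: [-3.136, 0.003, 1.431]
contact_force: [-0.2, 0.1, 1.2]
opening: 0.261
grasp_force: 24.6
```

```bash
python3 - <<'E'
from h import *
st()
c=kw((-60,0,0));rows((c[0],c[1],47,1.43))
E
```

```text
{'clock': 16.95, 'qpos': [-0.003, 0.446, 1.96, -0.003, 0.742, 0.139], 'eef_pos': [531.455, -0.94, 57.972], 'tcp_rot': [-3.136, 0.003, 1.431], 'contact_force': [-0.175, 0.141, 1.161], 'opening': 0.261, 'grasp_force': 24.606}
[-0.002, 0.001, 0.0, 0.003, 0.011, 0.044] rows>= 0.2
```

Request:
carry_out(series=[[0,0,0,0,0.005,0.03,1],[0,0,0,0,0.005,0.042,1],[0,0,0,0,0.005,0.042,1],[0,0,0,0,0.005,0.042,0],[0,0,0,0,0.005,0.042,0],[0,0,0,0,0.005,0.042,0],[0,0,0,0,0.005,-0.06,0],[0,0,0,0,0.005,-0.17,0.1]])

```text
clock: 17.95
eef_pos: [533.8, -0.4, 101.7]
tcp_rot: [-3.137, 0.002, 1.432]
contact_force: [-0.5, 0.4, -0.2]
opening: 0.451
grasp_force: 0.0
```

Request:
carry_out(series=[[0,0,0.5,0,-0.13,-0.02,1],[0,0,0.5,0,-0.13,-0.02,1],[0,0,0.5,0,-0.13,-0.02,1],[0,0,0.5,0,-0.13,-0.02,1],[0,0,0.5,0,-0.13,-0.02,1],[0,0,0.5,0,-0.13,-0.02,1],[0,0,0.5,0,-0.13,-0.02,1],[0,0,0.5,0,-0.13,-0.02,1]])

```text
clock: 18.95
eef_pos: [502.0, 4.2, 106.6]
tcp_rot: [3.14, 0.003, -0.075]
contact_force: [-0.5, 0.6, -0.3]
opening: -0.002
grasp_force: 0.0
```

```bash
cat >> h.py <<'E'
def toK(X):
    d=np.array(X)-kw((0,0,0)); c,s=np.cos(KP[2]),np.sin(KP[2]); return np.array([c*d[0]+s*d[1],-s*d[0]+c*d[1],X[2]])
E
python3 - <<'E'
from h import *
s=st();print(toK(s["eef_pos"]).round(1))
cal=r.get_calibration("wrist");im=r.grab_frame("wrist");h=cv2.cvtColor(im,cv2.COLOR_RGB2HSV)
m=((h[...,1]>110)&(h[...,2]>50)).astype(np.uint8); n,l,S,c=cv2.connectedComponentsWithStats(m)
for i in range(1,n):
    if S[i,4]>120: print(S[i].tolist(),toK(ray("wrist",c[i][::-1],49,cal)).round(1),ray("wrist",c[i][::-1],4,cal).round(1))
rows(*[(*kw((x,0,48))[:2],z,-.14) for x,z in((-97,48),(-9,48))])
E
```

```text
{'clock': 18.95, 'qpos': [0.006, 0.33, 1.998, -0.002, 0.817, 1.653], 'eef_pos': [502.022, 4.17, 106.585], 'tcp_rot': [3.14, 0.003, -0.075], 'contact_force': [-0.479, 0.588, -0.308], 'opening': -0.002, 'grasp_force': 0.0}
[-92.4   0.3 106.6]
[564, 78, 35, 29, 765] [   5.7 -162.8   49. ] [ 576.3 -209.     4. ]
[306, 157, 36, 36, 998] [-59.1  -0.9  49. ] [525.3  -1.5   4. ]
[102, 205, 71, 52, 2873] [-111.1  134.2   49. ] [485.3 171.1   4. ]
[26, 218, 23, 16, 160] [-112.4  207.6   49. ] [496.3 260.3   4. ]
[0, 272, 34, 69, 872] [-174.5  241.6   49. ] [426.8 312.2   4. ]
[0.001, 0.001, 0.018, -0.018, -0.0, 0.234] rows>= 0.9
[0.001, 0.001, 0.018, 0.334, 0.019, 0.233] rows>= 1.6
```

Request:
carry_out(series=[[0,0,0.018,-0.018,0,0.15,1],[0,0,0.018,-0.018,0,0.233,1],[0,0,0.018,-0.01,0,0.233,1],[0,0,0.018,0.07,0.004,0.233,1],[0,0,0.018,0.14,0.008,0.233,1],[0,0,0.018,0.21,0.012,0.233,1],[0,0,0.018,0.28,0.016,0.233,1],[0,0,0.018,0.334,0.019,0.233,1]])

```text
clock: 20.0
eef_pos: [581.4, -6.3, 47.7]
tcp_rot: [3.139, 0.012, -0.125]
contact_force: [-30.8, -1.8, 4.4]
opening: 0.004
grasp_force: 0.0
```

Request:
carry_out(series=[[0,0,0,0.008,0,0,1],[0,0,0,0.008,0,0,1],[0,0,0,0.008,0,0,1],[0,0,0,-0.15,0,0,1],[0,0,0,-0.35,0,0,1],[0,0,0,-0.4,0,-0.2,1],[0,0,0,-0.4,0,-0.3,0.2]])

```text
clock: 20.88
eef_pos: [485.7, 6.3, 125.5]
tcp_rot: [3.14, 0.002, -0.124]
contact_force: [0.6, 0.2, 0.2]
opening: 0.197
grasp_force: 0.0
```

```bash
cat >> h.py <<'E'
def blobs(n0=120):
    cal=r.get_calibration("wrist");im=r.grab_frame("wrist");h=cv2.cvtColor(im,cv2.COLOR_RGB2HSV)
    m=((h[...,1]>100)&(h[...,2]>50)).astype(np.uint8); n,l,S,c=cv2.connectedComponentsWithStats(m)
    for i in range(1,n):
        if S[i,4]>n0: print(S[i].tolist(),"K49",toK(ray("wrist",c[i][::-1],49,cal)).round(1)[:2],"W4",ray("wrist",c[i][::-1],4,cal).round(1)[:2],h[int(c[i][1]),int(c[i][0])])
    return im
E
python3 - <<'E'
from h import *
s=st(); im=blobs();cv2.imwrite("pics/w9c.png",cv2.resize(im[0:300,140:540,::-1],(800,600)))
for c in("top",):
    save(c,"top2")
    for d in r.silhouettes(c,"nugget_a_c"): print(d["score"],d["position"],ray(c,d["position"],5).round(1))
rows((503,-203,125,1.43))
E
```

```text
{'clock': 20.875, 'qpos': [0.011, 0.278, 2.02, -0.002, 0.846, 1.707], 'eef_pos': [485.745, 6.306, 125.521], 'tcp_rot': [3.14, 0.002, -0.124], 'contact_force': [0.604, 0.246, 0.206], 'opening': 0.197, 'grasp_force': 0.0}
[550, 39, 32, 34, 844] K49 [   5.8 -166.1] W4 [ 579.3 -209.3] [ 18 168 226]
[115, 188, 69, 52, 2630] K49 [-114.6  135.5] W4 [486.3 170.9] [ 22 119 178]
[52, 196, 22, 12, 183] K49 [-105.2  203.4] W4 [509.  250.2] [113 115  71]
[0, 240, 61, 137, 3337] K49 [-202.1  259.3] W4 [402.8 333.2] [113 119  75]
0.32 [163.1, 395.9] [ 630.1 -350.7    5. ]
[0.001, 0.0, -0.495, 0.166, 0.823, 0.001] rows>= 8.3
```

View pics/w9c.png

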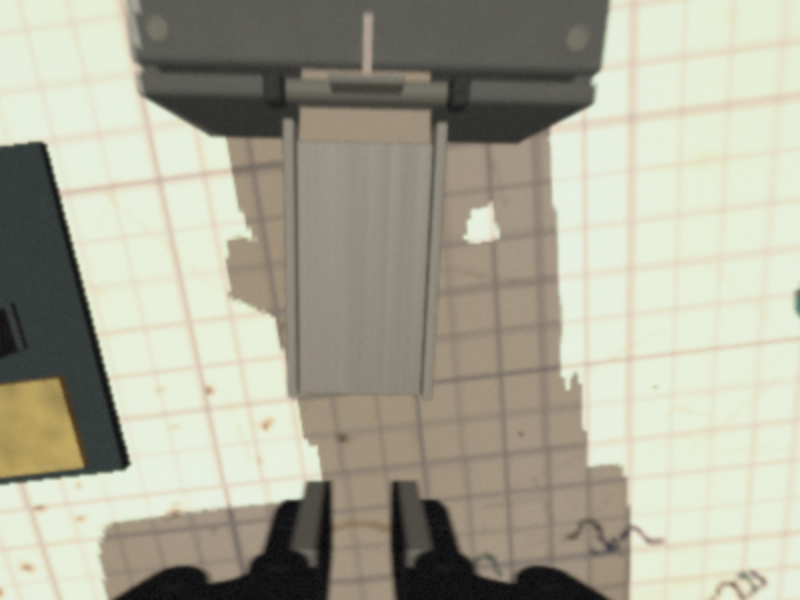

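Sill empty, flap shut. The last bit of push hit the hinge with 31 N, so I'll stop at x≈-13 from now on. Next is teal.

Request:
carry_out(series=[[0,0,-0.495,0.166,0.823,0,-0.2],[0,0,-0.495,0.166,0.823,0,-0.2],[0,0,-0.495,0.166,0.823,0,-0.2],[0,0,-0.495,0.166,0.823,0,-0.2],[0,0,-0.495,0.166,0.823,0,-0.2],[0,0,-0.495,0.166,0.823,0,-0.2],[0,0,-0.495,0.166,0.823,0,-0.2],[0,0,-0.495,0.166,0.823,0,-0.2]])

```text
clock: 22.02
eef_pos: [501.0, -203.1, 122.3]
tcp_rot: [-3.137, 0.002, 1.321]
contact_force: [-0.6, -0.2, -0.5]
opening: 0.6
grasp_force: 0.0
```

```bash
python3 - <<'E'
from h import *
st();cal=r.get_calibration("wrist");im=blobs();print(proj("wrist",(503,-203,4),cal))
p=proj("wrist",(503,-203,4),cal);X=seg(im,p,cal)
rows((*X[:2],30,1.43),(*X[:2],1.5,1.43))
E
```

```text
{'clock': 22.025, 'qpos': [-0.386, 0.359, 1.906, -0.004, 0.882, -0.134], 'eef_pos': [500.952, -203.149, 122.303], 'tcp_rot': [-3.137, 0.002, 1.321], 'contact_force': [-0.577, -0.212, -0.452], 'opening': 0.6, 'grasp_force': 0.0}
[390, 165, 28, 28, 597] K49 [   1.2 -186.3] W4 [ 578.7 -206.6] [ 16 177 150]
[595, 356, 15, 15, 124] K49 [ 178.5 -382.3] W4 [ 757.8 -470.9] [ 17 122 152]
[622, 358, 18, 42, 598] K49 [ 210.3 -405.6] W4 [ 791.9 -504.2] [ 13  98 193]
[194.36129421 322.35837403]
seg 402 [195.7 322.2] w,h px 22 21 [ 502.5 -204.2    4. ]
[-0.002, 0.001, -0.032, -0.002, 0.009, 0.369] rows>= 1.5
[-0.002, 0.001, -0.032, -0.002, 0.009, 0.483] rows>= 1.9
```

Request:
carry_out(series=[[0,0,-0.032,-0.002,0.009,0.2,-0.2],[0,0,-0.032,-0.002,0.009,0.36,-0.2],[0,0,-0.032,-0.002,0.009,0.44,-0.2],[0,0,-0.032,-0.002,0.009,0.481,-0.2],[0,0,-0.032,-0.002,0.009,0.481,0.2],[0,0,-0.032,-0.002,0.009,0.481,1],[0,0,-0.032,-0.002,0.009,0.481,1],[0,0,-0.032,-0.002,0.009,0.481,1]])

```text
clock: 23.08
eef_pos: [503.4, -204.6, 4.0]
tcp_rot: [-3.14, 0.002, 1.415]
contact_force: [0.2, 0.1, 0.3]
opening: 0.217
grasp_force: 23.8
```

Request:
carry_out(series=[[0,0,0,0,0,-0.1,1],[0,0,0,0,0,-0.3,1],[0,0,0,0,0,-0.48,1],[0,0,0,0,0,-0.48,1]])

```text
clock: 23.58
eef_pos: [505.8, -205.2, 127.2]
tcp_rot: [3.138, 0.004, 1.415]
contact_force: [1.6, -0.1, 0.3]
opening: 0.22
grasp_force: 23.7
```

```bash
python3 - <<'E'
from h import *
st();im=blobs();seg(im,(250,320),r.get_calibration("wrist"),z=120)
c=kw((-60,0,0));rows((*c[:2],110,1.43),(*c[:2],60,1.43))
E
```

```text
{'clock': 23.575, 'qpos': [-0.386, 0.355, 1.898, -0.004, 0.884, -0.228], 'eef_pos': [505.845, -205.161, 127.209], 'tcp_rot': [3.138, 0.004, 1.415], 'contact_force': [1.572, -0.121, 0.254], 'opening': 0.22, 'grasp_force': 23.736}
[383, 171, 27, 27, 563] K49 [   0.6 -187.4] W4 [ 578.3 -207.4] [ 16 174 151]
[585, 370, 42, 30, 846] K49 [ 222.9 -395.3] W4 [ 808.2 -492.6] [  9 152 178]
seg 1107 [254.4 320.1] w,h px 34 37 [ 504.5 -207.3  120. ]
[0.0, 0.001, -0.005, 0.825, -0.01, 0.058] rows>= 3.3
[0.0, 0.001, -0.005, 0.825, -0.01, 0.258] rows>= 3.5
```

Request:
carry_out(series=[[0,0,-0.005,0.2,0,0,1],[0,0,-0.005,0.42,-0.005,0,1],[0,0,-0.005,0.64,-0.01,0.02,1],[0,0,-0.005,0.825,-0.01,0.05,1],[0,0,-0.005,0.825,-0.01,0.05,1],[0,0,-0.005,0.825,-0.01,0.2,1],[0,0,-0.005,0.825,-0.01,0.25,1],[0,0,-0.005,0.825,-0.01,0.25,1]])

```text
clock: 24.62
eef_pos: [531.6, -0.8, 59.4]
tcp_rot: [-3.136, 0.003, 1.43]
contact_force: [0.8, -0.7, 0.4]
opening: 0.219
grasp_force: 23.7
```

```bash
python3 - <<'E'
from h import *
st()
c=kw((-60,0,0));rows((c[0],c[1],48,1.43))
E
```

```text
{'clock': 24.625, 'qpos': [-0.003, 0.444, 1.959, -0.003, 0.745, 0.139], 'eef_pos': [531.597, -0.776, 59.421], 'tcp_rot': [-3.136, 0.003, 1.43], 'contact_force': [0.808, -0.696, 0.358], 'opening': 0.219, 'grasp_force': 23.747}
[-0.002, 0.001, 0.0, 0.002, 0.01, 0.046] rows>= 0.2
```

Request:
carry_out(series=[[0,0,0,0,0.005,0.03,1],[0,0,0,0,0.005,0.046,1],[0,0,0,0,0.005,0.046,1],[0,0,0,0,0.005,0.046,0],[0,0,0,0,0.005,0.046,0],[0,0,0,0,0.005,0.046,0],[0,0,0,0,0.005,-0.06,0],[0,0,0,0,0.005,-0.17,0.1]])

```text
clock: 25.62
eef_pos: [533.7, -0.2, 103.3]
tcp_rot: [-3.137, 0.002, 1.431]
contact_force: [0.2, -0.7, 0.4]
opening: 0.451
grasp_force: 0.0
```

Request:
carry_out(series=[[0,0,0.5,0,-0.14,-0.01,1],[0,0,0.5,0,-0.14,-0.01,1],[0,0,0.5,0,-0.14,-0.01,1],[0,0,0.5,0,-0.14,-0.01,1],[0,0,0.5,0,-0.14,-0.01,1],[0,0,0.5,0,-0.14,-0.01,1],[0,0,0.5,0,-0.14,-0.01,1],[0,0,0.5,0,-0.14,-0.01,1]])

```text
clock: 26.62
eef_pos: [499.4, 4.7, 105.6]
tcp_rot: [3.14, 0.003, -0.075]
contact_force: [-1.4, -0.4, 0.1]
opening: -0.0
grasp_force: 0.0
```

```bash
python3 - <<'E'
from h import *
s=st();print(toK(s["eef_pos"]).round(1))
cal=r.get_calibration("wrist");im=blobs();p=proj("wrist",kw((-59,0,49)),cal);X=seg(im,p,cal,z=49);print(toK(X))
rows(*[(*kw((x,0,48))[:2],z,-.14) for x,z in((-97,48),(-13,48))])
E
```

```text
{'clock': 26.625, 'qpos': [0.007, 0.328, 2.004, -0.002, 0.812, 1.655], 'eef_pos': [499.425, 4.66, 105.603], 'tcp_rot': [3.14, 0.003, -0.075], 'contact_force': [-1.36, -0.448, 0.097], 'opening': -0.0, 'grasp_force': 0.0}
[-95.1   0.4 105.6]
[567, 73, 35, 31, 822] K49 [   5.2 -162.7] W4 [ 576.3 -209.1] [ 18 166 230]
[100, 202, 73, 53, 2987] K49 [-111.5  134.2] W4 [485.5 171.3] [ 22 123 180]
[22, 215, 29, 16, 274] K49 [-111.5  207.5] W4 [497.9 260.2] [113 116  75]
[0, 268, 32, 66, 1083] K49 [-170.9  240. ] W4 [431.4 309.8] [114 113  79]
seg 766 [170.9 323.8] w,h px 30 30 [534.7  -1.2  49. ]
[-59.2922636   -0.46727515  49.        ]
[0.001, 0.001, 0.018, -0.007, 0.001, 0.23] rows>= 0.9
[0.001, 0.001, 0.018, 0.329, 0.019, 0.229] rows>= 1.6
```

Request:
carry_out(series=[[0,0,0.018,-0.01,0,0.15,1],[0,0,0.018,-0.01,0,0.229,1],[0,0,0.018,-0.01,0,0.229,1],[0,0,0.018,0.07,0.004,0.229,1],[0,0,0.018,0.14,0.008,0.229,1],[0,0,0.018,0.21,0.012,0.229,1],[0,0,0.018,0.28,0.016,0.229,1],[0,0,0.018,0.329,0.019,0.229,1]])

```text
clock: 27.68
eef_pos: [582.1, -6.0, 48.8]
tcp_rot: [3.14, 0.003, -0.125]
contact_force: [-26.7, 4.2, 12.2]
opening: -0.003
grasp_force: 0.0
```

Request:
carry_out(series=[[0,0,0,0.005,0,0,1],[0,0,0,0.005,0,0,1],[0,0,0,-0.15,0,0,1],[0,0,0,-0.35,0,0,1],[0,0,0,-0.4,0,-0.2,1],[0,0,0,-0.4,0,-0.3,0.2]])

```text
clock: 28.42
eef_pos: [482.1, 6.9, 125.5]
tcp_rot: [3.14, 0.001, -0.125]
contact_force: [-0.5, -0.2, -0.2]
opening: 0.196
grasp_force: 0.0
```

```bash
python3 - <<'E'
from h import *
s=st(); im=blobs();cv2.imwrite("pics/w10c.png",cv2.resize(im[0:300,140:540,::-1],(800,600)))
cal=r.get_calibration("wrist")
for x in(-80,-60,-40,-20): p=proj("wrist",kw((x,0,45)),cal).astype(int); print(x,im[p[0],p[1]])
rows((578.5,-207.5,125,1.43))
E
```

```text
{'clock': 28.425, 'qpos': [0.012, 0.272, 2.028, -0.002, 0.842, 1.71], 'eef_pos': [482.1, 6.911, 125.492], 'tcp_rot': [3.14, 0.001, -0.125], 'contact_force': [-0.461, -0.191, -0.17], 'opening': 0.196, 'grasp_force': 0.0}
[551, 34, 32, 34, 855] K49 [   5.2 -166.1] W4 [ 579.3 -209.3] [ 18 167 226]
[114, 185, 69, 52, 2670] K49 [-115.1  135.6] W4 [486.5 170.9] [ 22 120 176]
[50, 190, 21, 13, 170] K49 [-103.9  203.7] W4 [511.3 250.3] [114 107  74]
[0, 235, 60, 137, 3258] K49 [-198.   258.3] W4 [408.2 331.3] [112 113  77]
-80 [142 137 122]
-60 [144 137 125]
-40 [147 140 128]
-20 [148 142 130]
[0.001, -0.001, -0.495, 0.481, 0.804, 0.015] rows>= 8.3
```

Request:
carry_out(series=[[0,0,-0.495,0.481,0.804,0,-0.2],[0,0,-0.495,0.481,0.804,0,-0.2],[0,0,-0.495,0.481,0.804,0,-0.2],[0,0,-0.495,0.481,0.804,0,-0.2],[0,0,-0.495,0.481,0.804,0,-0.2],[0,0,-0.495,0.481,0.804,0,-0.2],[0,0,-0.495,0.481,0.804,0,-0.2],[0,0,-0.495,0.481,0.804,0,-0.2]])

```text
clock: 29.48
eef_pos: [576.7, -208.1, 123.4]
tcp_rot: [-3.14, 0.003, 1.354]
contact_force: [-0.8, -0.0, -0.4]
opening: 0.597
grasp_force: 0.0
```

```bash
python3 - <<'E'
from h import *
st();X,im=find((578.5,-207.5))
rows((*X[:2],1.5,1.43))
E
```

```text
{'clock': 29.475, 'qpos': [-0.347, 0.453, 1.748, -0.003, 0.942, -0.129], 'eef_pos': [576.655, -208.053, 123.402], 'tcp_rot': [-3.14, 0.003, 1.354], 'contact_force': [-0.754, -0.027, -0.425], 'opening': 0.597, 'grasp_force': 0.0}
blob (np.float64(0.2829206985073941), array([ 578.7, -207.7,    4. ]), [309, 181, 27, 26, 554], array([ 16, 174, 152], dtype=uint8))
blob (np.float64(261.8379886903746), array([ 830.8, -277.4,    4. ]), [579, 154, 39, 112, 2981], array([ 13, 124, 140], dtype=uint8))
blob (np.float64(401.9870934778751), array([ 863. , -491.5,    4. ]), [592, 346, 48, 54, 1949], array([  7, 201, 194], dtype=uint8))
[-0.001, 0.001, -0.021, 0.004, 0.009, 0.488] rows>= 2.0
```

Request:
carry_out(series=[[0,0,-0.021,0.004,0.007,0.2,-0.2],[0,0,-0.021,0.004,0.007,0.36,-0.2],[0,0,-0.021,0.004,0.007,0.44,-0.2],[0,0,-0.021,0.004,0.007,0.488,-0.2],[0,0,-0.021,0.004,0.007,0.488,0.2],[0,0,-0.021,0.004,0.007,0.488,1],[0,0,-0.021,0.004,0.007,0.488,1],[0,0,-0.021,0.004,0.007,0.488,1]])

```text
clock: 30.52
eef_pos: [578.5, -207.6, 2.4]
tcp_rot: [-3.14, 0.003, 1.414]
contact_force: [0.1, -0.7, 5.7]
opening: 0.263
grasp_force: 25.2
```

Request:
carry_out(series=[[0,0,0,0,0,-0.1,1],[0,0,0,0,0,-0.3,1],[0,0,0,0,0,-0.48,1],[0,0,0,0,0,-0.48,1]])

```text
clock: 31.02
eef_pos: [580.5, -208.0, 125.5]
tcp_rot: [3.138, 0.003, 1.414]
contact_force: [-0.6, -0.1, -0.1]
opening: 0.265
grasp_force: 24.6
```

```bash
python3 - <<'E'
from h import *
st();im=blobs();seg(im,(250,320),r.get_calibration("wrist"),z=120)
c=kw((-60,0,0));rows((505,-120,125,1.43),(*c[:2],110,1.43),(*c[:2],60,1.43))
E
```

```text
{'clock': 31.025, 'qpos': [-0.345, 0.453, 1.743, -0.003, 0.941, -0.186], 'eef_pos': [580.512, -207.992, 125.522], 'tcp_rot': [3.138, 0.003, 1.414], 'contact_force': [-0.568, -0.139, -0.057], 'opening': 0.265, 'grasp_force': 24.557}
[564, 171, 39, 108, 2770] K49 [ 228.7 -214.7] W4 [ 830.6 -277.9] [ 13 121 147]
[299, 235, 43, 44, 1578] K49 [  15.  -240.3] W4 [ 571.2 -272.5] [ 15 175 147]
[571, 356, 64, 44, 1576] K49 [ 288.5 -380.4] W4 [ 874.2 -485.7] [  6 202 192]
seg 1516 [256.  320.4] w,h px 41 42 [ 579.3 -210.2  120. ]
[0.0, 0.001, -0.005, 0.299, -0.347, -0.008] rows>= 1.8
[0.0, 0.001, -0.005, 0.789, -0.307, 0.051] rows>= 3.4
[0.0, 0.001, -0.005, 0.79, -0.307, 0.251] rows>= 3.5
```

Request:
carry_out(series=[[0,0,-0.005,0.15,-0.18,-0.01,1],[0,0,-0.005,0.3,-0.34,-0.01,1],[0,0,-0.005,0.5,-0.33,0,1],[0,0,-0.005,0.72,-0.31,0.03,1],[0,0,-0.005,0.79,-0.307,0.05,1],[0,0,-0.005,0.79,-0.307,0.05,1],[0,0,-0.005,0.79,-0.307,0.23,1],[0,0,-0.005,0.79,-0.307,0.25,1]])

```text
clock: 32.08
eef_pos: [530.1, -1.4, 56.3]
tcp_rot: [-3.133, 0.003, 1.429]
contact_force: [0.3, -1.0, 0.5]
opening: 0.256
grasp_force: 24.7
```

```bash
python3 - <<'E'
from h import *
st()
c=kw((-60,0,0));rows((c[0],c[1],47,1.43))
E
```

```text
{'clock': 32.075, 'qpos': [-0.004, 0.449, 1.961, -0.003, 0.741, 0.14], 'eef_pos': [530.132, -1.415, 56.343], 'tcp_rot': [-3.133, 0.003, 1.429], 'contact_force': [0.267, -1.023, 0.455], 'opening': 0.256, 'grasp_force': 24.663}
[-0.003, 0.001, -0.0, 0.005, 0.016, 0.037] rows>= 0.2
```

Request:
carry_out(series=[[0,0,0,0,0.005,0.03,1],[0,0,0,0,0.005,0.044,1],[0,0,0,0,0.005,0.044,1],[0,0,0,0,0.005,0.044,0],[0,0,0,0,0.005,0.044,0],[0,0,0,0,0.005,0.044,0],[0,0,0,0,0.005,-0.06,0],[0,0,0,0,0.005,-0.17,0.1]])

```text
clock: 33.08
eef_pos: [533.8, -0.2, 101.5]
tcp_rot: [-3.137, 0.002, 1.43]
contact_force: [0.3, 0.1, -0.1]
opening: 0.448
grasp_force: 0.0
```

Request:
carry_out(series=[[0,0,0.5,0,-0.14,-0.01,1],[0,0,0.5,0,-0.14,-0.01,1],[0,0,0.5,0,-0.14,-0.01,1],[0,0,0.5,0,-0.14,-0.01,1],[0,0,0.5,0,-0.14,-0.01,1],[0,0,0.5,0,-0.14,-0.01,1],[0,0,0.5,0,-0.14,-0.01,1],[0,0,0.5,0,-0.14,-0.01,1]])

```text
clock: 34.08
eef_pos: [499.6, 4.7, 103.9]
tcp_rot: [3.14, 0.003, -0.076]
contact_force: [-0.2, 0.4, 0.1]
opening: 0.001
grasp_force: 0.0
```

```bash
python3 - <<'E'
from h import *
s=st();print(toK(s["eef_pos"]).round(1))
im=blobs()
rows(*[(*kw((x,0,48))[:2],z,-.14) for x,z in((-97,48),(-14,48))])
E
```

```text
{'clock': 34.075, 'qpos': [0.008, 0.331, 2.005, -0.002, 0.809, 1.656], 'eef_pos': [499.566, 4.702, 103.871], 'tcp_rot': [3.14, 0.003, -0.076], 'contact_force': [-0.176, 0.372, 0.085], 'opening': 0.001, 'grasp_force': 0.0}
[-94.9   0.5 103.9]
[307, 153, 36, 37, 1053] K49 [-58.9  -0.9] W4 [526.   -1.7] [ 16 174 151]
[99, 203, 73, 53, 3033] K49 [-111.3  134. ] W4 [485.4 171.3] [ 22 120 182]
[19, 216, 26, 16, 256] K49 [-111.8  208.6] W4 [497.6 262. ] [113 117  70]
[0, 270, 29, 60, 891] K49 [-169.4  238.9] W4 [432.7 308.8] [113 111  78]
[0.001, 0.001, 0.017, -0.008, 0.001, 0.223] rows>= 0.9
[0.001, 0.001, 0.017, 0.324, 0.019, 0.222] rows>= 1.6
```

Request:
carry_out(series=[[0,0,0.017,-0.01,0,0.15,1],[0,0,0.017,-0.01,0,0.222,1],[0,0,0.017,-0.01,0,0.222,1],[0,0,0.017,0.07,0.004,0.222,1],[0,0,0.017,0.14,0.008,0.222,1],[0,0,0.017,0.21,0.012,0.222,1],[0,0,0.017,0.28,0.016,0.222,1],[0,0,0.017,0.32,0.019,0.222,1]])

```text
clock: 35.12
eef_pos: [580.5, -5.9, 48.8]
tcp_rot: [3.14, 0.002, -0.123]
contact_force: [-0.2, 0.3, 0.5]
opening: 0.002
grasp_force: 0.0
```

Request:
carry_out(series=[[0,0,0,0.005,0,0,1],[0,0,0,0.005,0,0,1],[0,0,0,-0.15,0,0,1],[0,0,0,-0.35,0,0,1],[0,0,0,-0.4,0,-0.2,1],[0,0,0,-0.4,0,-0.3,0.2]])

```text
clock: 35.88
eef_pos: [478.5, 6.8, 125.0]
tcp_rot: [3.14, 0.003, -0.123]
contact_force: [0.6, 0.0, 0.5]
opening: 0.198
grasp_force: 0.0
```

```bash
python3 - <<'E'
from h import *
s=st(); im=blobs();cv2.imwrite("pics/w11.png",im[:,:,::-1])
a=kw((68,0,0));t=1.37
rows((a[0]-45*np.cos(t-.14),a[1]-45*np.sin(t-.14),170,t-.14))
E
```

```text
{'clock': 35.875, 'qpos': [0.012, 0.269, 2.034, -0.002, 0.841, 1.708], 'eef_pos': [478.538, 6.845, 124.979], 'tcp_rot': [3.14, 0.003, -0.123], 'contact_force': [0.632, 0.04, 0.527], 'opening': 0.198, 'grasp_force': 0.0}
[112, 180, 70, 53, 2717] K49 [-115.5  135.5] W4 [486.6 170.9] [ 22 120 179]
[47, 184, 21, 13, 175] K49 [-103.1  203.7] W4 [513.  250.2] [113 117  72]
[0, 229, 57, 137, 3100] K49 [-192.7  256.5] W4 [414.9 328.4] [114 106  77]
[0.001, -0.0, -0.431, 0.688, 0.188, -0.169] rows>= 7.2
```

View pics/w11.png

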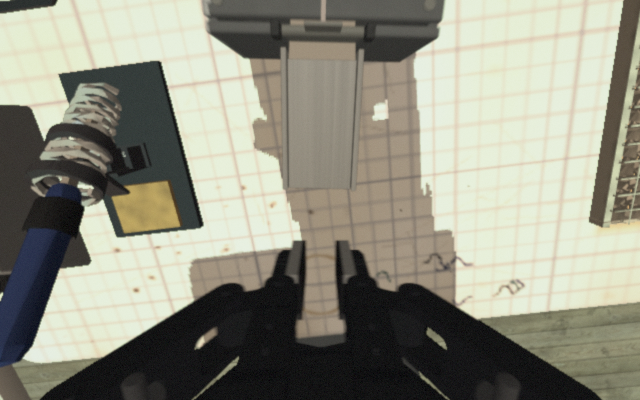

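All four are in: the table and sill are clear, and the flap is shut. Back to the collar.

Request:
carry_out(series=[[0,0,-0.1,0.1,0.05,-0.15,-0.3],[0,0,-0.431,0.688,0.188,-0.17,-0.3],[0,0,-0.431,0.688,0.188,-0.17,-0.3],[0,0,-0.431,0.688,0.188,-0.17,-0.3],[0,0,-0.431,0.688,0.188,-0.17,-0.3],[0,0,-0.431,0.688,0.188,-0.17,-0.3],[0,0,-0.431,0.688,0.188,-0.17,-0.3],[0,0,-0.431,0.688,0.188,-0.17,-0.3]])

```text
clock: 36.92
eef_pos: [644.3, -61.0, 164.8]
tcp_rot: [-3.138, 0.003, 1.234]
contact_force: [-0.1, 0.1, 0.6]
opening: 0.655
grasp_force: 0.0
```

```bash
python3 - <<'E'
from h import *
st();cal=r.get_calibration("wrist");im=save("wrist","w12")
for d in r.silhouettes("wrist","collar_bar"): print(d["score"],d["position"],ray("wrist",d["position"],108,cal))
a=kw((68,0,0));t=1.37
rows((a[0]-46*np.cos(t-.14),a[1]-46*np.sin(t-.14),92,t-.14))
E
```

```text
{'clock': 36.925, 'qpos': [-0.096, 0.454, 1.638, -0.002, 1.053, 0.242], 'eef_pos': [644.322, -61.02, 164.794], 'tcp_rot': [-3.138, 0.003, 1.234], 'contact_force': [-0.094, 0.071, 0.616], 'opening': 0.655, 'grasp_force': 0.0}
0.68 [180.3, 329.3] [660.00961316 -36.63701866 108.        ]
[-0.001, 0.001, 0.0, -0.001, 0.006, 0.292] rows>= 1.2
```

View pics/w12.png

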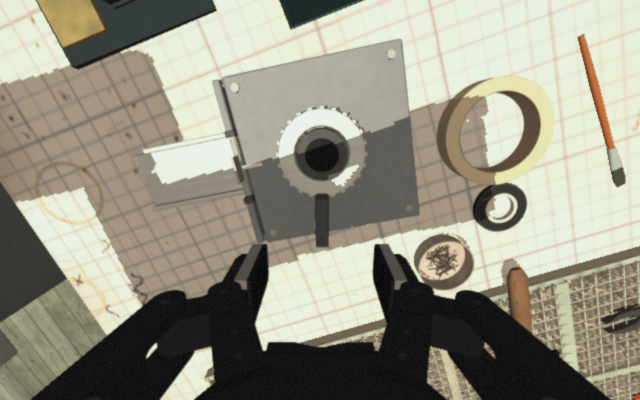

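Request:
carry_out(series=[[0,0,0,0,0.006,0.15,-0.3],[0,0,0,0,0.006,0.25,-0.3],[0,0,0,0,0.006,0.292,-0.3],[0,0,0,0,0.006,0.292,0],[0,0,0,0,0.006,0.292,1],[0,0,0,0,0.006,0.292,1],[0,0,0,0,0.006,0.292,1]])

```text
clock: 37.9
eef_pos: [645.8, -61.6, 93.5]
tcp_rot: [-3.139, 0.003, 1.231]
contact_force: [-5.2, 0.3, 6.3]
opening: 0.114
grasp_force: 24.2
```

```bash
python3 - <<'E'
from h import *
s=st();a=kw((68,0,0)); d=a[:2]-s["eef_pos"][:2]; print(np.hypot(*d),np.arctan2(d[1],d[0])+.14)
z=s["eef_pos"][2]
rows(*[(a[0]-45*np.cos(t-.14),a[1]-45*np.sin(t-.14),z,t-.14) for t in np.linspace(1.37,0,9)[1:]])
E
```

```text
{'clock': 37.9, 'qpos': [-0.096, 0.539, 1.681, -0.002, 0.925, 0.245], 'eef_pos': [645.798, -61.592, 93.507], 'tcp_rot': [-3.139, 0.003, 1.231], 'contact_force': [-5.201, 0.26, 6.253], 'opening': 0.114, 'grasp_force': 24.172}
45.650797377894285 1.3751518824111892
[-0.001, 0.001, 0.055, 0.005, -0.032, 0.0] rows>= 0.9
[-0.001, 0.001, 0.109, 0.013, -0.061, 0.0] rows>= 1.8
[-0.001, 0.001, 0.164, 0.026, -0.089, 0.0] rows>= 2.8
[-0.001, 0.001, 0.218, 0.043, -0.115, 0.0] rows>= 3.7
[-0.0, 0.001, 0.273, 0.065, -0.137, 0.0] rows>= 4.6
[-0.0, 0.001, 0.327, 0.09, -0.155, 0.0] rows>= 5.5
[-0.0, 0.001, 0.382, 0.117, -0.169, 0.0] rows>= 6.4
[-0.0, 0.001, 0.436, 0.147, -0.177, 0.0] rows>= 7.3
```

Request:
carry_out(series=[[0,0,0.055,0.005,-0.032,0,1],[0,0,0.109,0.013,-0.061,0,1],[0,0,0.164,0.026,-0.089,0,1],[0,0,0.218,0.043,-0.115,0,1],[0,0,0.273,0.065,-0.137,0,1],[0,0,0.327,0.09,-0.155,0,1],[0,0,0.382,0.117,-0.169,0,1],[0,0,0.436,0.147,-0.177,0,1]])

```text
clock: 38.9
eef_pos: [615.2, -12.0, 93.5]
tcp_rot: [3.139, 0.005, -0.145]
contact_force: [-8.2, 0.4, 10.2]
opening: 0.11
grasp_force: 24.5
```

Request:
carry_out(series=[[0,0,0,0,0,0,1],[0,0,0,0,0,0,1]])

```text
clock: 39.15
eef_pos: [615.2, -12.1, 93.5]
tcp_rot: [3.139, 0.006, -0.14]
contact_force: [-9.8, 1.7, 11.4]
opening: 0.115
grasp_force: 24.7
```

```bash
python3 - <<'E'
from h import *
s=st();a=kw((68,0,0)); d=a[:2]-s["eef_pos"][:2]; print(np.hypot(*d),np.arctan2(d[1],d[0])+.14)
rows((a[0]-45*np.cos(-.14),a[1]-45*np.sin(-.14),s["eef_pos"][2],-.14))
E
```

```text
{'clock': 39.15, 'qpos': [-0.021, 0.497, 1.757, -0.002, 0.894, 1.69], 'eef_pos': [615.164, -12.09, 93.499], 'tcp_rot': [3.139, 0.006, -0.14], 'contact_force': [-9.75, 1.658, 11.38], 'opening': 0.115, 'grasp_force': 24.708}
46.11734035821458 0.0007868820290451994
[0.001, 0.002, 0.0, 0.004, -0.0, -0.0] rows>= 0.0
```

Release, lift away and check.

Request:
carry_out(series=[[0,0,0,0,0,0,-0.2],[0,0,0,0,0,0,-0.2],[0,0,0,0,0,0,-0.2],[0,0,0,0,0,-0.2,-0.2],[0,0,0,0,0,-0.4,-0.2],[0,0,0,0,0,-0.5,-0.2],[0,0,0,-0.2,0,-0.5,-0.2],[0,0,0,-0.2,0,-0.5,-0.2]])

```text
clock: 40.15
eef_pos: [564.5, -4.9, 217.5]
tcp_rot: [3.139, 0.005, -0.139]
contact_force: [-0.6, -0.2, -0.2]
opening: 0.602
grasp_force: 0.0
```

```bash
python3 - <<'E'
from h import *
st();im=save("wrist","w13");cv2.imwrite("pics/w13c.png",cv2.resize(im[0:300,140:540,::-1],(800,600)))
for c in ("wrist","top"):
    if c=="top": save("top","top3")
    for d in r.silhouettes(c,"nugget_a_c"): print(c,d["score"],d["position"],ray(c,d["position"],5).round(1))
E
```

```text
{'clock': 40.15, 'qpos': [-0.01, 0.277, 1.775, -0.002, 1.096, 1.7], 'eef_pos': [564.55, -4.901, 217.477], 'tcp_rot': [3.139, 0.005, -0.139], 'contact_force': [-0.608, -0.217, -0.248], 'opening': 0.602, 'grasp_force': 0.0}
```

View pics/w13c.png

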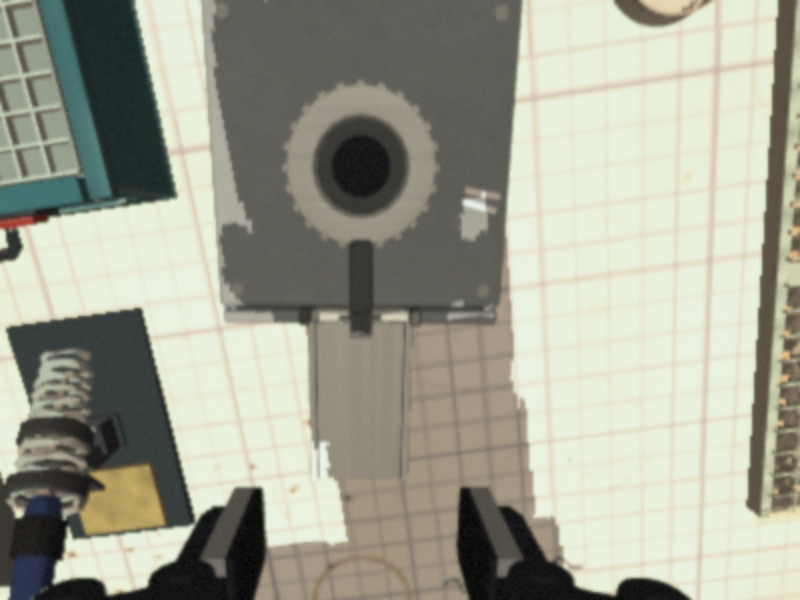

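The bar points straight down the sill and covers the single line. The sill is empty and no nuggets are left on the table.

```bash
python3 -c "
from rig import r
print(r.sign_off())"
```

```text
the job is handed in; nothing more can be done
None
```

Job handed in at about 40 s: collar turned to the load mark, all four nuggets pushed through the flap into the kiln, flap shut, and the collar turned back to the locked mark; spool and foil were not touched.

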